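# Park the specimen crate in its bench bay

### The arm

A 6-joint arm with a two-finger parallel gripper is mounted at the origin on the work surface. World frame = base frame: x ahead of the robot, y to its left, z up, the work surface at z = 0. Lengths are in m, angles in rad, forces in N, time in s.
With the tool pointing down it reaches from about 0.375 to 0.9 m from the base axis. Payload 3.1 kg.
Tool frame: the origin (TCP) lies on the centre line of the jaws, within the pads' length; the fingertips stand 17 mm ahead of it and the grasp point (between the pads) lies 2 mm behind it; y points along the fingers, z is the direction in which the jaws open and shut, and the axes are right-handed (so a half turn about y gives the same grasp; the last joint's range is limited). The gripper opens to 85 mm and grips with 20 to 120 N. Pads are 22 mm wide; open, the fingers measure 114 mm over their backs; the gripper's body (76 mm by 85 mm) begins 54 mm behind the grasp point. The pads swing forward as they close: fully open they stand 13 mm farther back than shut.
Start: joints at [1.093, 0.527, 1.433, -0, 1.181, -0.178], TCP at [0.185, 0.597, 0.248] pointing down, gripper open.
Joint ranges: [-3.08, 3.08], [-0.75, 2.2], [0.22, 2.44], [-1.43, 4.57], [0, 2.65], [-2.85, 2.85]. Speed limits (rad/s): [2.79, 2.79, 3.14, 3.14, 3.14, 3.14].

### API

Orientations are given as a unit quaternion [x, y, z, w].
In Python, from station import manip gives the robot as it stands.
- The arm moves only by the shell command python3 -m handwheel 'ROWS' [FORCE]. ROWS is JSON, one flat list of numbers, 7 for each row, row after row: the shift along the tool's x, y, z in cm, then the turn, a rotation vector about the tool's x, y, z in rad, then the finger opening in cm, from 0 to 8.54. A call has 1 to 10 rows; each row is the pose to reach, as a shift and turn from the pose commanded when the call began, along the tool's axes at that moment; what a row does not reach only later rows make up. A row lasts 1/12 s, in which the tool goes at most 41.7 mm and 7.16 degrees, less where a joint would pass 70% of its speed; a pose out of reach is approached as far as the arm can. A call with a gripper value outside its range is refused whole. The fingers move at their own pace and stop on an object; FORCE is the grip in N (left out, the last holds). Time passes only in rows, so rows that repeat a pose let the fingers close. It gives the time, the measured TCP pose, the force and the opening at its end, in the units of the state.
- manip.sense(): the state, without advancing time (a new reading comes with each control period).
- manip.snapshot(name): name is "scene" or "side" or "wrist"; returns a dict with "frame" (480x640x3 uint8, red, green, blue), "depth" (480x640 float32, m along the optical axis (not along the pixel's ray), 0 where there is no reading), "camera_matrix" (3x3 intrinsics, pixels), "rvec" (rotation vector, rad) and "tvec" (3), from world to camera coordinates, as OpenCV has them. Camera axes: x right, y down, z forward; pixel columns grow to the right and rows downward; lengths in m; the calibration is good to about 2 mm. A picture is of the moment at which its call begins.
- manip.sign_off(): hands the job in, once; it reports no verdict.
The state is a dict: "t": time; "q": joint angles; "qd": joint speeds; "tau": joint torques, N m; "tcp_pos": TCP position; "tool_rot": TCP orientation; "force": force on the tool from outside, world axes, zero at the start; "ft_torque": the same for the moment, N m; "finger_gap": opening from 0.0 (shut) to 1.0 (fully open).
Only numpy, scipy, OpenCV 4.12 (cv2) and the standard library are available. Lean on these libraries where they do the work, as an engineer would, in place of code of your own. Each camera call takes 0.05 s, during which the arm holds its last target.

### The job

Push the tall plywood crate of specimen jars into the aluminium bay until it stands against the bay's end stop: push it low, near its base, so that it slides along the bench upright, without tipping or lifting it. Then push the bay's steel keeper bar round until it is fully closed across the mouth behind the crate. Leave everything else on the bench where it stands.

Things in the scene. Friction and masses are not known exactly. Their poses are not given: they have to be found in the camera images.
- crate: Tall narrow slatted plywood crate, two white-lidded jars in it: 70 mm deep (its x), 130 wide (y), walls 150 high, 172 with lids; flat upright faces, closed skirting for the lowest 48 mm; 0.6 to 1 kg. Origin: centre of underside. Starts within 20 mm of the bay's axis, its x within 0.2 rad of the bay's x. Friction 0.5 to 0.7: pushed along x below 40 mm height it slides, above 70 mm it tips.
- bay: Aluminium parking bay fixed to the bench: two side rails and an end stop, 30 mm high, no floor. Origin on the bench, mid bay; x points from the mouth to the stop (the way to push), z up. Rails' inner faces at y = +-71 mm, x = -35 to 50 (12 thick); stop's inner face at x = 37, so the parked crate's origin is at x = 2. Crate starts at x = -250 to -145.
- bay_mouth (a point): Middle of the bay's mouth, on the bench, at x = -75 mm, y = 0 in the bay's frame. From x = -35 to about -80 mm both rails flare outwards by 18 mm as a lead-in.
- keeper (a joint): Angle a of the steel keeper bar, rad: 0 = closed (a stop) across the mouth behind the parked crate; 1.57 = pointing out of the mouth along the bay's -x; starts 1.75 to 2.15, upper stop 2.3. From its upright pivot the bar runs along (-sin a, cos a) in the bay's x, y. Bar 136 mm long, 12 thick, 36 to 58 mm above the bench, over the rails. Light friction, 0.7 N at the pin, no spring.
- keeper_pivot (a point): Keeper bar's pivot axis, at x = -48, y = -100 mm in the bay's frame; this point is 36 mm above the bench. With the bar closed, its front face is 9 mm behind the parked crate.
- keeper_pin (a point): Middle of the black upright push pin on the keeper, 72 mm above the bench: diameter 14 mm, 36 to 88 mm above the bench, 120 mm along the bar from the pivot and 20 mm off its centre line, on the side away from the parked crate; that side points along (-cos a, -sin a) in the bay's x, y. To close the bar, push the pin from that side.
- beaker: Bystander: clear plastic beaker, 72 mm in diameter, 90 mm high, beside the bay, on the keeper pivot's side. Origin: centre of its underside.
- jar: Bystander: amber jar, 56 mm in diameter, 75 mm high, beyond the bay's end stop. Origin: centre of its underside.
- dish: Bystander: flat covered glass dish, 94 mm in diameter, 16 mm high, beyond the bay's end stop. Origin: centre of its underside.
- wash_bottle: Bystander: white wash bottle, 68 mm in diameter, 195 mm high, at the far right. Origin: centre of its underside.
- tray: Bystander: white enamel tray with scissors and forceps in it, 170 by 240 by 35 mm, at the left. Origin: centre of its underside.
Mind the look-alikes: they are no part of the job. What is shaped like the crate but blue is not meant.

How it is judged:
By the outcome, as a careful person would: the job done as asked, in the order asked, and still so for the second after the job is handed in, with the robot touching nothing.
It also fails if it takes over 64 s, if anything falls off the work surface, if the arm or the gripper's body presses on something with over 40 N, if the wrist force passes 120 N, or if a joint passes its speed limit or range.

## Working session

There is one attempt and no reset: what is moved stays moved. The work goes in short steps, Python scripts to look and compute and a shell command to move; the robot and the scene stay as the last step left them, time stands still between calls to the robot, and variables do not carry over. Pictures are saved under pics/ and viewed, and the job is handed in when it is done.

```bash
mkdir -p pics; ls
cat > h.py <<'E'
import numpy as np, cv2
from scipy.spatial.transform import Rotation as R
from station import manip
def snap(n,tag):
    s=manip.snapshot(n); cv2.imwrite(f'pics/{tag}.png',s['frame'][:,:,::-1]); np.savez(f'pics/{tag}.npz',**s); return s
def world(s,uv,depth=None,z=None):
    uv=np.atleast_2d(uv).astype(float);K=s['camera_matrix'];Rm=R.from_rotvec(np.ravel(s['rvec'])).as_matrix();t=np.ravel(s['tvec'])
    r=np.c_[(uv[:,0]-K[0,2])/K[0,0],(uv[:,1]-K[1,2])/K[1,1],np.ones(len(uv))]
    c=-Rm.T@t; d=r@Rm
    if z is not None: return c+d*((z-c[2])/d[:,2])[:,None]
    return c+d*np.ravel(depth)[:,None]
def cloud(s):
    v,u=np.mgrid[:480,:640]; p=world(s,np.c_[u.ravel(),v.ravel()],s['depth'].ravel()).reshape(480,640,3); return p
def proj(s,p):
    return cv2.projectPoints(np.atleast_2d(p).astype(float),np.ravel(s['rvec']),np.ravel(s['tvec']),s['camera_matrix'],None)[0][:,0]
E
python3 - <<'E'
from h import *
for n in('scene','side','wrist'):
    s=snap(n,n+'0'); print(n,np.ravel(s['rvec']),np.ravel(s['tvec']),(s['depth']>0).mean())
st=manip.sense(); print(st); print(R.from_quat(st['tool_rot']).as_matrix())
E
```

```text
pics
scene [ 1.05289921  2.22399797 -1.22021996] [ 0.25871745 -0.20557385  2.25714049] 0.9766959635416667
side [ 2.15481108 -0.66347852  0.30755096] [-0.40484805  0.29476396  0.97399095] 0.9959993489583333
wrist [-2.30721848 -1.70139388 -0.27656424] [-0.62455781 -0.04144542  0.37984243] 0.9961197916666666
{'t': 0.15, 'q': array([ 1.09253760e+00,  5.28230096e-01,  1.43362820e+00, -3.06550047e-05,
        1.18140940e+00, -1.78512311e-01]), 'qd': array([ 0.00074001, -0.00341762, -0.00269229, -0.00125174, -0.00243615,
        0.00096647]), 'tau': array([ 1.08485117e-03, -4.42741120e+01, -1.78275847e+01, -2.19720350e-04,
        5.58516374e-03,  2.95677910e-05]), 'tcp_pos': array([0.18428618, 0.59665501, 0.24756581]), 'tool_rot': array([ 0.6997443 , -0.10575746,  0.10539444, -0.69861669]), 'force': array([-0.39383707, -0.19598301,  0.57695106]), 'ft_torque': array([ 0.00297546,  0.0272759 , -0.02634076]), 'finger_gap': 0.9988843487259248}
[[ 9.55414740e-01 -7.45729835e-04  2.95266183e-01]
 [-2.95267002e-01 -1.50014442e-03  9.55413600e-01]
 [-2.69538508e-04 -9.99998597e-01 -1.65344950e-03]]
```

View pics/scene0.png

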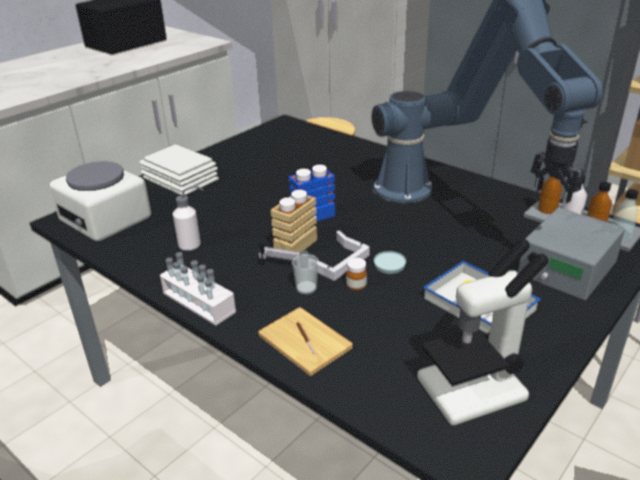

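View pics/side0.png

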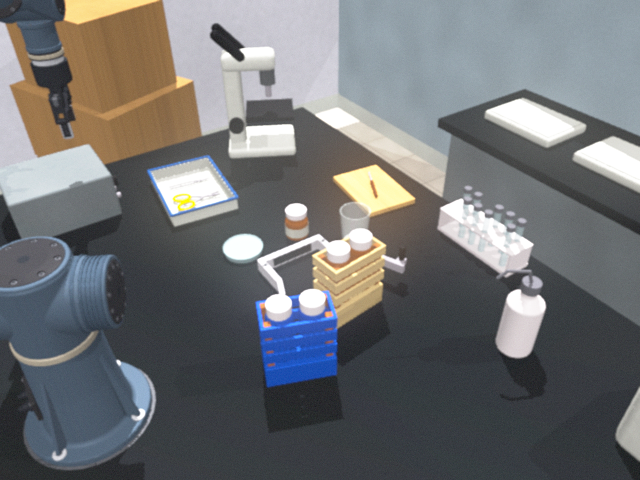

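View pics/wrist0.png

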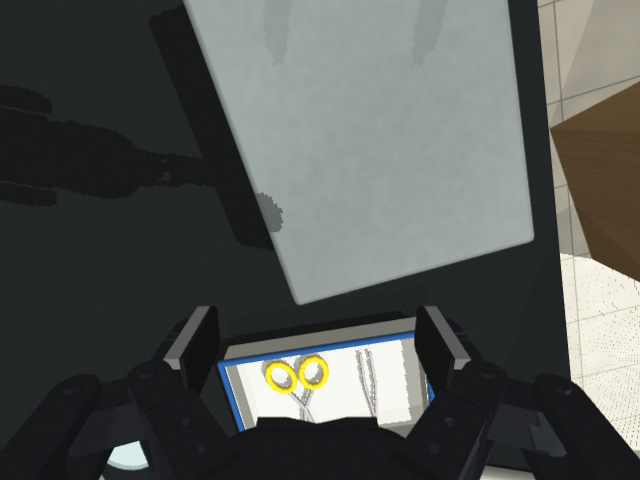

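The scene view shows the tan crate at (295,222), the bay at (345,255) and the beaker at (305,273). There are two crate candidates: the plywood one at side (350,275), and the blue one at side (297,340). The blue one is excluded by the task. Next I'll take enlarged crops and measure.

Run:
```python
from h import *
s=dict(np.load('pics/side0.npz'));c=dict(np.load('pics/scene0.npz'))
a=s['frame'][200:400,220:440,::-1]; cv2.imwrite('pics/c1.png',cv2.resize(a,None,fx=3,fy=3,interpolation=cv2.INTER_CUBIC))
a=c['frame'][160:310,240:420,::-1]; cv2.imwrite('pics/c2.png',cv2.resize(a,None,fx=4,fy=4,interpolation=cv2.INTER_CUBIC))
for n,f in(('side',s),('scene',c)):
    p=cloud(f); hsv=cv2.cvtColor(f['frame'],cv2.COLOR_RGB2HSV)
    reg=(p[...,2]>.004)&(p[...,2]<.2)&(p[...,0]>.25)&(p[...,0]<.95)&(np.abs(p[...,1])<.45)
    print(n,reg.sum())
    tan=reg&(hsv[...,0]>8)&(hsv[...,0]<28)&(hsv[...,1]>70)
    k,l,st,ce=cv2.connectedComponentsWithStats(tan.astype(np.uint8))
    for i in range(1,k):
        if st[i,4]>60: q=p[l==i]; print('tan',ce[i].round(),st[i,4],np.percentile(q,[2,50,98],axis=0).round(3).tolist())
    m=reg.astype(np.uint8);k,l,st,ce=cv2.connectedComponentsWithStats(m)
    for i in range(1,k):
        if st[i,4]>80: q=p[l==i]; print('obj',ce[i].round(),st[i,4],np.percentile(q,[2,50,98],axis=0).round(3).tolist())
```

```text
side 26584
tan [392. 201.] 250 [[0.761, 0.166, 0.004], [0.841, 0.179, 0.013], [0.917, 0.352, 0.018]]
tan [344. 189.] 96 [[0.763, 0.251, 0.004], [0.772, 0.315, 0.011], [0.781, 0.375, 0.018]]
tan [373. 189.] 114 [[0.807, 0.224, 0.013], [0.826, 0.256, 0.021], [0.852, 0.305, 0.028]]
tan [296. 224.] 198 [[0.538, 0.199, 0.035], [0.553, 0.208, 0.047], [0.584, 0.238, 0.057]]
tan [352. 281.] 3511 [[0.457, -0.085, 0.009], [0.512, -0.075, 0.102], [0.587, -0.023, 0.151]]
obj [329. 283.] 15779 [[0.288, -0.174, 0.008], [0.472, -0.077, 0.082], [0.884, 0.341, 0.173]]
obj [500. 265.] 7198 [[0.691, -0.346, 0.006], [0.873, -0.147, 0.064], [0.926, 0.043, 0.181]]
obj [205. 209.] 846 [[0.33, 0.409, 0.005], [0.414, 0.422, 0.024], [0.5, 0.444, 0.041]]
obj [296. 222.] 746 [[0.538, 0.198, 0.006], [0.557, 0.211, 0.05], [0.587, 0.245, 0.078]]
obj [243. 247.] 896 [[0.384, 0.199, 0.005], [0.425, 0.239, 0.017], [0.468, 0.287, 0.02]]
scene 22495
tan [294. 226.] 1830 [[0.461, -0.07, 0.008], [0.556, -0.014, 0.087], [0.593, -0.0, 0.153]]
tan [356. 275.] 142 [[0.547, 0.212, 0.035], [0.585, 0.245, 0.048], [0.596, 0.257,
[... 218 characters left out ...]
11, -0.447, 0.004], [0.373, -0.4, 0.006], [0.422, -0.32, 0.011]]
obj [186. 223.] 1180 [[0.632, -0.424, 0.005], [0.737, -0.294, 0.083], [0.76, -0.274, 0.193]]
obj [246. 224.] 132 [[0.471, -0.311, 0.004], [0.534, -0.254, 0.006], [0.596, -0.205, 0.009]]
obj [390. 257.] 776 [[0.281, 0.157, 0.004], [0.423, 0.236, 0.017], [0.477, 0.29, 0.024]]
obj [197. 289.] 3034 [[0.808, -0.202, 0.005], [0.917, -0.044, 0.063], [0.936, 0.053, 0.12]]
obj [444. 280.] 847 [[0.275, 0.376, 0.004], [0.417, 0.428, 0.018], [0.505, 0.449, 0.044]]
obj [277. 276.] 82 [[0.642, 0.002, 0.004], [0.683, 0.029, 0.005], [0.716, 0.058, 0.009]]
obj [305. 340.] 3478 [[0.761, 0.172, 0.005], [0.844, 0.286, 0.017], [0.914, 0.38, 0.024]]
```

View pics/c1.png

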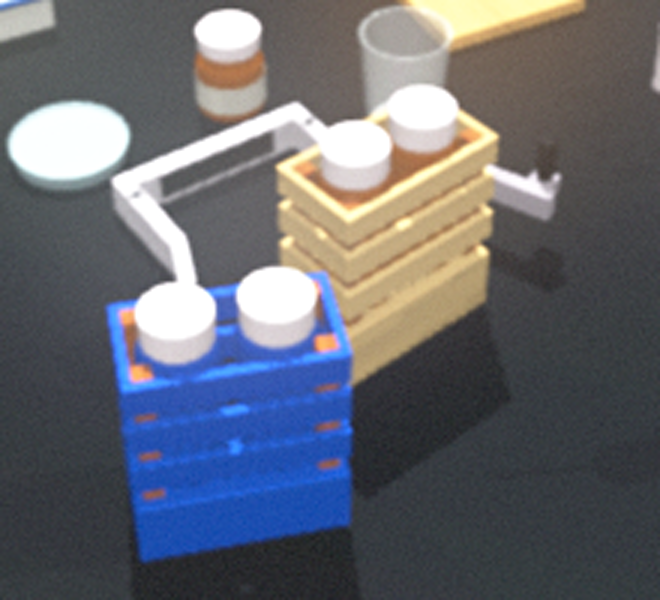

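View pics/c2.png

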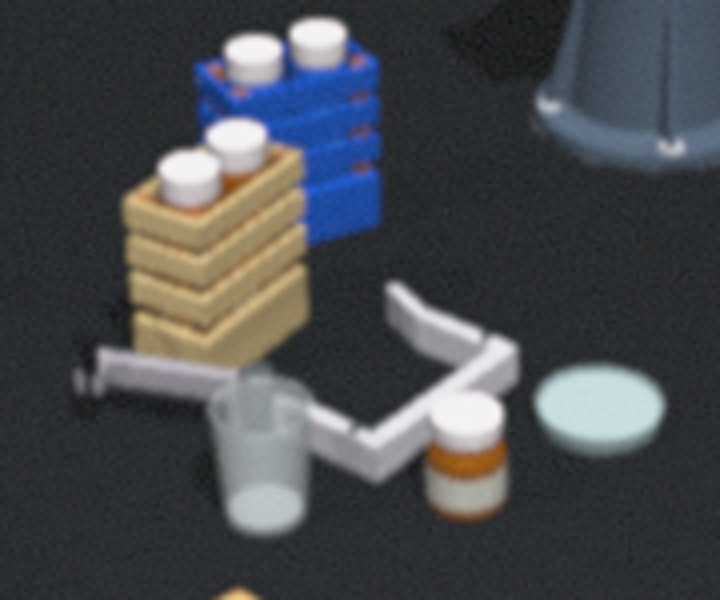

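The crop confirms the tan slatted crate, with the bay's stop at c1 (210,150), the keeper bar at c1 (525,190) and the pin at c1 (545,160). Next is the bay frame from its 30 mm top faces.

```bash
cat > m.py <<'E'
from h import *
s=dict(np.load('pics/side0.npz'));c=dict(np.load('pics/scene0.npz'))
P=[]
for n,f in(('side',s),('scene',c)):
    p=cloud(f); hsv=cv2.cvtColor(f['frame'],cv2.COLOR_RGB2HSV)
    top=(p[...,2]>.024)&(p[...,2]<.036)&(hsv[...,1]<60)&(hsv[...,2]>120)&(p[...,0]>.3)&(p[...,0]<.66)&(p[...,1]>-.05)&(p[...,1]<.2)
    print(n,top.sum()); q=p[top]; P.append(q)
    cv2.imwrite(f'pics/top_{n}.png',cv2.resize(np.where(top[...,None],(0,0,255),f['frame'][:,:,::-1]).astype(np.uint8)[160:310,220:420],None,fx=3,fy=3))
np.savez('pics/top.npz',a=P[0],b=P[1])
im=np.full((600,700,3),255,np.uint8)
for q,col in zip(P,((0,0,255),(255,0,0))):
    for x,y,z in q: cv2.circle(im,(int((.2-y)*2000)+100,int((x-.38)*2000)),1,col,-1)
for i in range(0,30,5):
    for j in range(-10,21,5): cv2.putText(im,f'{.38+i/100:.2f},{j/100:.2f}',(int((.2-j/100)*2000)+100,int(i*20)),0,.35,(0,0,0)); 
cv2.imwrite('pics/plan.png',im)
E
python3 m.py
```

```text
side 714
scene 424
```

View pics/plan.png

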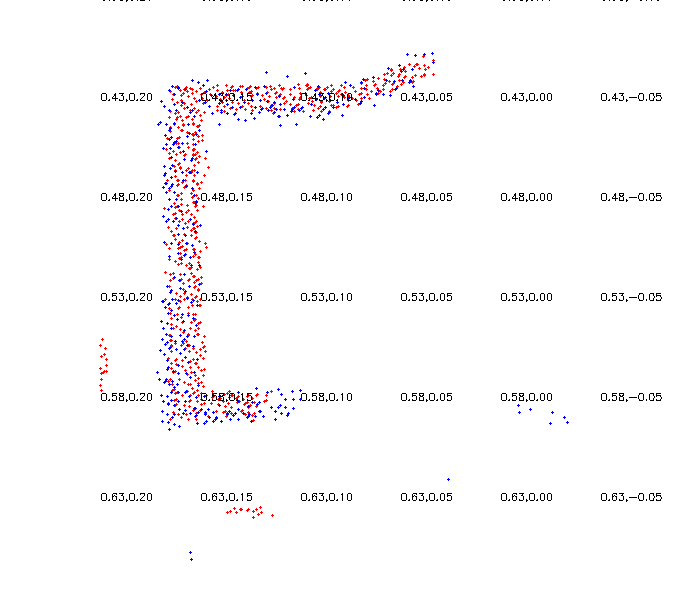

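View pics/top_side.png

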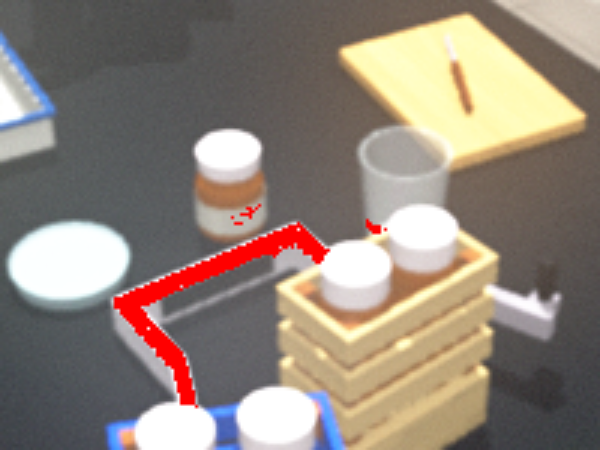

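```bash
cat > fit.py <<'E'
from h import *
d=np.load('pics/top.npz')
q=np.r_[d['a'],d['b']][:,:2]; both=(d['a'],d['b'])
def bayfit(q):
    X,Y=q.T
    st=q[(Y>.14)&(Y<.17)|((Y>.15)&(Y<.175)&(X>.44)&(X<.57))]
    st=q[(X>.445)&(X<.572)&(Y>.13)&(Y<.178)]
    ra=q[(Y>.085)&(Y<.14)&(X<.45)]; rb=q[(Y>.085)&(Y<.14)&(X>.57)&(X<.6)]
    a1=np.polyfit(st[:,0],st[:,1],1)[0]; a2=np.polyfit(ra[:,1],ra[:,0],1)[0]
    th=np.arctan(a1); # stop dir (cos,sin th); bay x = (-sin, cos)
    print('n',len(st),len(ra),len(rb),'th stop',th,'th rail',-np.arctan(a2))
    return th,st,ra,rb
for b in both: bayfit(b[:,:2])
th,st,ra,rb=bayfit(q)
for th in (th,0.0):
    ex=np.array([-np.sin(th),np.cos(th)]);ey=np.array([-np.cos(th),-np.sin(th)])
    for src in (d['a'][:,:2],d['b'][:,:2],q):
        s_,a_,b_=[z for z in bayfit(src)[1:]]
        sx=np.median(s_@ex);ay=np.median(a_@ey);by=np.median(b_@ey)
        print(th,'stop mid',sx,np.percentile(s_@ex,[3,97]),'rails',ay,by,ay-by,'mid',(ay+by)/2)
E
python3 fit.py
```

```text
n 307 116 45 th stop -0.005466064619318929 th rail 0.004151878791666975
n 159 75 45 th stop 0.016632301882318637 th rail -0.000580189248362602
n 466 191 90 th stop 0.003338674552724391 th rail 0.00493246272509853
n 307 116 45 th stop -0.005466064619318929 th rail 0.004151878791666975
0.003338674552724391 stop mid 0.15393199312229253 [0.14618744 0.16389144] rails -0.42879969788397965 -0.5812895376911534 0.1524898398071738 mid -0.5050446177875665
n 159 75 45 th stop 0.016632301882318637 th rail -0.000580189248362602
0.003338674552724391 stop mid 0.15924655815672642 [0.14913646 0.16694061] rails -0.43397261851506513 -0.5859726975262785 0.15200007901121332 mid -0.5099726580206718
n 466 191 90 th stop 0.003338674552724391 th rail 0.00493246272509853
0.003338674552724391 stop mid 0.15593023149942709 [0.14657019 0.1660809 ] rails -0.43003758274914344 -0.583351022475326 0.15331343972618255 mid -0.5066943026122347
n 307 116 45 th stop -0.005466064619318929 th rail 0.004151878791666975
0.0 stop mid 0.15566963812841816 [0.14799854 0.16571862] rails -0.4284376574690349 -0.58085834889847 0.1524206914294351 mid -0.5046480031837525
n 159 75 45 th stop 0.016632301882318637 th rail -0.000580189248362602
0.0 stop mid 0.16090826040337847 [0.15097391 0.16869744] rails -0.43356725918768557 -0.5855762324842733 0.1520089732965877 mid -0.5095717458359794
n 466 191 90 th stop 0.003338674552724391 th rail 0.00493246272509853
0.0 stop mid 0.15767364647418425 [0.14828124 0.16787179] rails -0.4297051357536047 -0.5829318989490408 0.15322676319543616 mid -0.5063185173513227
```

```bash
cat > crate.py <<'E'
import sys
from h import *
def crate(tag,skirt=False,verbose=True):
    q=[]
    for n in('side','scene'):
        try: f=dict(np.load(f'pics/{n}{tag}.npz'))
        except Exception: continue
        p=cloud(f); hsv=cv2.cvtColor(f['frame'],cv2.COLOR_RGB2HSV)
        m=(hsv[...,0]>8)&(hsv[...,0]<28)&(hsv[...,1]>70)&(p[...,2]>.01)&(p[...,2]<.147)&(p[...,0]>.38)&(p[...,0]<.62)&(p[...,1]>-.15)&(p[...,1]<.16)
        m=cv2.erode(m.astype(np.uint8),np.ones((2,2)))>0
        q.append(p[m]); print(n,m.sum())
    return q
q=crate(sys.argv[1])
im=np.full((600,600,3),255,np.uint8)
for a,col in zip(q,((0,0,255),(255,0,0))):
    for x,y,z in a: cv2.circle(im,(int((.18-y)*1800),int((x-.36)*2000)),1,col,-1)
    r=cv2.minAreaRect(a[:,:2].astype(np.float32)); print(r)
r=cv2.minAreaRect(np.concatenate(q)[:,:2].astype(np.float32)); print('both',r)
cv2.imwrite('pics/cr%s.png'%sys.argv[1],im)
E
python3 crate.py 0
cat > pin.py <<'E'
import sys
from h import *
t=sys.argv[1]
for n in('side','scene'):
    f=dict(np.load(f'pics/{n}{t}.npz'));p=cloud(f);v=f['frame'].max(2)
    m=(v<75)&(p[...,2]>.05)&(p[...,2]<.095)&(p[...,0]>.5)&(p[...,0]<.8)&(p[...,1]>-.13)&(p[...,1]<.13)
    uv=np.argwhere(m)[:,::-1]
    print(n,m.sum()); 
    if m.sum(): q=p[m];print(uv.mean(0),np.median(q,0).round(4),np.percentile(q,[3,97],axis=0).round(3).tolist())
    hsv=cv2.cvtColor(f['frame'],cv2.COLOR_RGB2HSV)
    m=(p[...,2]>.05)&(p[...,2]<.064)&(hsv[...,1]<60)&(hsv[...,2]>110)&(p[...,0]>.5)&(p[...,0]<.75)&(p[...,1]>-.13)&(p[...,1]<.1)
    q=p[m]; print('bar top',len(q)); 
    if len(q)>5: print(np.percentile(q,[2,50,98],axis=0).round(3).tolist())
E
python3 pin.py 0
```

```text
side 2748
scene 1404
((0.5236731171607971, -0.046883583068847656), (0.133268803358078, 0.06977837532758713), 5.677504539489746)
((0.5317305326461792, -0.01492958515882492), (0.07269778102636337, 0.1488906890153885), 72.18231201171875)
both ((0.5265456438064575, -0.040992654860019684), (0.14153878390789032, 0.08314264565706253), 7.337337493896484)
side 4
[401.75 257.  ] [ 0.6679 -0.0409  0.062 ] [[0.665, -0.041, 0.06], [0.67, -0.04, 0.067]]
bar top 193
[[0.639, -0.059, 0.05], [0.651, -0.038, 0.057], [0.679, 0.098, 0.063]]
scene 49
[261.51020408 247.28571429] [ 0.6749 -0.0318  0.0785] [[0.669, -0.042, 0.055], [0.68, -0.024, 0.092]]
bar top 196
[[0.608, -0.038, 0.05], [0.639, 0.009, 0.058], [0.674, 0.099, 0.063]]
```

View pics/cr0.png

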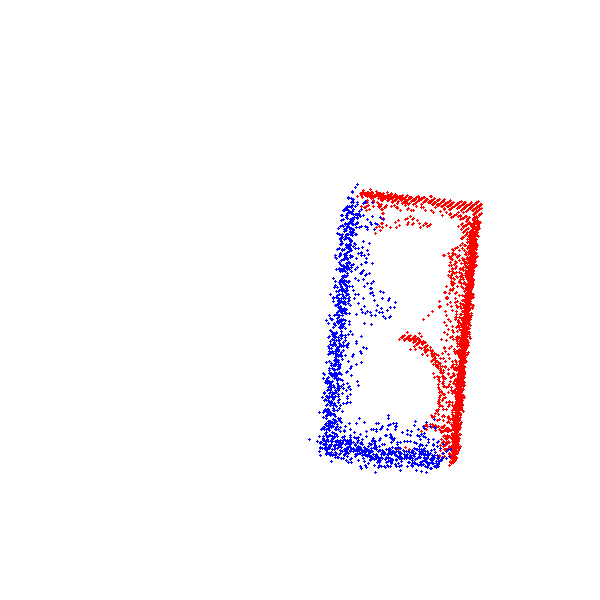

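Run:
```python
from h import *
q=[]
for n in('side','scene'):
    f=dict(np.load(f'pics/{n}0.npz'));p=cloud(f);h=cv2.cvtColor(f['frame'],cv2.COLOR_RGB2HSV)
    m=(h[...,0]>100)&(h[...,0]<130)&(h[...,1]>120)&(p[...,2]>.01)&(p[...,2]<.15)&(p[...,0]>.25)&(p[...,0]<.6)&(p[...,1]<.1)&(p[...,1]>-.3)
    m=cv2.erode(m.astype(np.uint8),np.ones((2,2)))>0
    q.append(p[m]); print(n,m.sum())
print('blue corners',cv2.boxPoints(cv2.minAreaRect(np.concatenate(q)[:,:2].astype(np.float32))))
w=dict(np.load('pics/wrist0.npz'));Rm=R.from_rotvec(np.ravel(w['rvec'])).as_matrix();c=-Rm.T@np.ravel(w['tvec'])
st=manip.sense();T=R.from_quat(st['tool_rot']);print('cam in tool',T.inv().apply(c-st['tcp_pos']), 'axis',T.inv().apply(Rm[2]))
# target orientation: tool y=(0,s,-c), z=+X
a=np.radians(45);s,cc=np.sin(a),np.cos(a)
M=np.c_[[0,-cc,-s],[0,s,-cc],[1,0,0]]
print('det',np.linalg.det(M))
print('rotvec',(T.inv()*R.from_matrix(M)).as_rotvec())
print('shift to (.52,-.2,.25) cm',T.inv().apply(np.array([.525,-.2,.25])-st['tcp_pos'])*100)
```

```text
side 3823
scene 720
blue corners [[ 0.27256852 -0.13274771]
 [ 0.4016165  -0.18282442]
 [ 0.43295008 -0.10207762]
 [ 0.3039021  -0.05200091]]
cam in tool [-0.08138642 -0.12470138  0.00049673] axis [ 3.18956801e-01  9.47769253e-01 -4.47709304e-05]
det 1.0
rotvec [0.49918673 1.2008765  0.67548175]
shift to (.52,-.2,.25) cm [ 56.07482838  -0.14931648 -66.05377903]
```

Measured poses:
- Bay: origin ≈ (0.507, 0.114), with its x axis along world +y.
- Crate: centre (0.525, -0.041), yaw ≈ +0.12.
- Pin: (0.672, -0.035), so a ≈ 1.97. Its distance to the pivot is 120 mm (expected 122).

The gripper body would strike the tall crate if the tool pointed straight down. I'll push with the tool tilted 45°, fingers open, tips low.

```bash
python3 -m handwheel '[8,-6,-8,0,0.12,0,8.5, 12,-8,-11,0,0.25,0,8.5, 15,-8,-14,0,0.38,0,8.5, 18,-8,-16,0,0.5,0,8.5, 21,-8,-18,0,0.62,0,8.5, 24,-8,-20,0,0.75,0,8.5, 27,-8,-22,0,0.87,0,8.5, 30,-8,-25,0,1,0,8.5, 33,-8,-27,0,1.12,0,8.5, 35,-8,-29,0,1.25,0,8.5]'
cat > to.py <<'E'
import sys
from h import *
# usage: to.py X Y Z tiltdeg [yawdeg] -> shift (cm) & rotvec from current measured pose
X,Y,Z,a=map(float,sys.argv[1:5]); yaw=np.radians(float(sys.argv[5])) if len(sys.argv)>5 else 0
st=manip.sense();T=R.from_quat(st['tool_rot']); a=np.radians(a);s,c=np.sin(a),np.cos(a)
M=R.from_rotvec([0,0,yaw])*R.from_matrix(np.c_[[0,-c,-s],[0,s,-c],[1,0,0]])
print('t',st['t'],'tcp',st['tcp_pos'].round(4),'q',st['q'].round(2),'F',st['force'].round(1))
print('shift',(T.inv().apply(np.array([X,Y,Z])-st['tcp_pos'])*100).round(2),'rot',(T.inv()*M).as_rotvec().round(3))
E
python3 to.py .525 -.2 .3 45
```

```text
t: 0.98
tcp_pos: [0.406, 0.258, 0.3274]
tool_rot: [-0.505, 0.495, -0.495, 0.505]
force: [1.0, 0.3, 0.1]
finger_gap: 0.995
t 0.9833 tcp [0.406  0.258  0.3274] q [0.33 0.24 1.68 0.   1.23 0.31] F [1.  0.3 0.1]
shift [46.03  2.73 10.98] rot [0.007 0.019 0.785]
```

```bash
python3 -m handwheel '[4,-2,1,0,0,0,8.5, 8,-4,2,0,0,0,8.5, 12,-4,3,0,0,0.1,8.5, 16,-4,4,0,0,0.2,8.5, 20,-4,5,0,0,0.3,8.5, 24,-4,6,0,0,0.4,8.5, 28,-4,7,0,0,0.5,8.5, 32,-4,8,0,0,0.6,8.5, 36,-4,9,0,0,0.7,8.5, 40,-4,10,0,0,0.785,8.5]'
python3 to.py .525 -.2 .2 45
python3 - <<'E'
from h import *
snap('scene','scene1');snap('side','side1')
E
```

```text
t: 1.82
tcp_pos: [0.5144, -0.1366, 0.3671]
tool_rot: [-0.277, 0.65, -0.262, 0.657]
force: [1.2, -0.1, -0.5]
finger_gap: 0.995
t 1.8167 tcp [ 0.5144 -0.1366  0.3671] q [-0.75  0.48  1.41  0.55  1.82 -0.8 ] F [ 1.2 -0.1 -0.5]
shift [16.34  7.25  0.9 ] rot [ 0.016  0.017 -0.004]
```

View pics/side1.png

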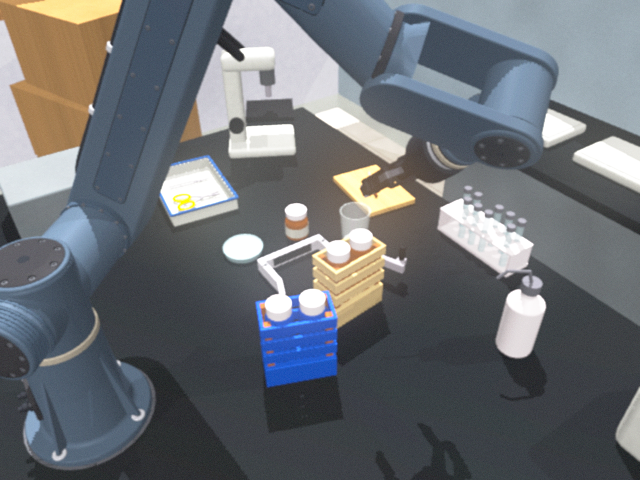

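Run:
```python
from h import *
for n in('side','scene'):
    f=dict(np.load(f'pics/{n}1.npz'));p=cloud(f)
    if n=='side':
        for uv in((500,150),(520,60),(440,120),(370,105),(395,70),(445,150),(370,185)): print(uv,p[uv[1],uv[0]].round(3))
    m=(p[...,2]>.22)&(p[...,0]>.3)&(p[...,0]<.7)&(p[...,1]<.1)&(p[...,1]>-.7)
    q=p[m]
    for y0 in np.arange(-.6,.0,.05):
        k=q[(q[:,1]>y0)&(q[:,1]<y0+.05)]
        if len(k)>10: print(n,round(y0,2),'X',np.percentile(k[:,0],[1,99]).round(3),'zmin',np.percentile(k[:,2],1).round(3),len(k))
```

```text
(500, 150) [ 0.475 -0.376  0.533]
(520, 60) [ 0.531 -0.336  0.608]
(440, 120) [ 0.429 -0.327  0.562]
(370, 105) [ 0.379 -0.267  0.57 ]
(395, 70) [ 0.397 -0.284  0.61 ]
(445, 150) [ 0.485 -0.288  0.49 ]
(370, 185) [ 0.452 -0.185  0.398]
side -0.45 X [0.481 0.508] zmin 0.523 424
side -0.4 X [0.435 0.569] zmin 0.504 6016
side -0.35 X [0.386 0.549] zmin 0.477 6630
side -0.3 X [0.356 0.526] zmin 0.436 11805
side -0.25 X [0.312 0.499] zmin 0.401 4721
side -0.2 X [0.309 0.5  ] zmin 0.355 409
side -0.1 X [0.301 0.312] zmin 0.635 45
side -0.05 X [0.3   0.345] zmin 0.568 490
scene -0.35 X [0.446 0.587] zmin 0.524 526
scene -0.3 X [0.41  0.572] zmin 0.478 1576
scene -0.25 X [0.402 0.557] zmin 0.432 1597
scene -0.2 X [0.384 0.589] zmin 0.383 1748
scene -0.15 X [0.353 0.572] zmin 0.362 329
scene -0.05 X [0.356 0.382] zmin 0.661 24
```

View pics/scene1.png

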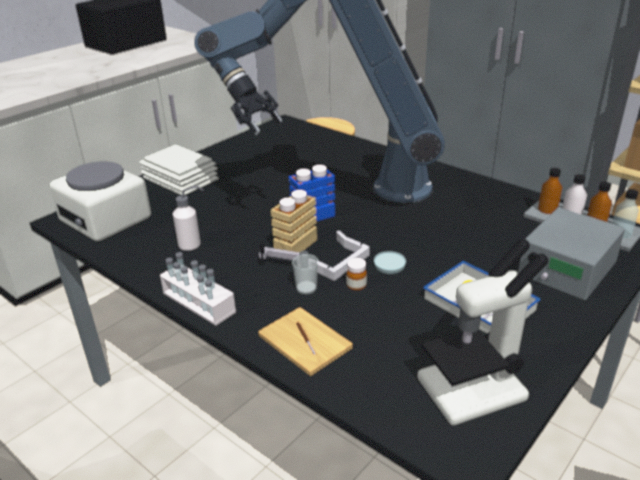

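```bash
python3 to.py .525 -.175 .12 45; python3 -m handwheel '[3,0.5,1,0.016,0.017,0,8.5, 6,2,1,0.016,0.017,0,8.5, 9,4,1,0.016,0.017,0,8.5, 12,6,1,0.016,0.017,0,8.5, 15,8,1,0.016,0.017,0,8.5, 18,10,1,0.016,0.017,0,8.5, 19,13,1,0.016,0.017,0,8.5, 20,14.5,1,0.016,0.017,0,8.5, 20.2,14.7,1,0.016,0.017,0,8.5, 20.2,14.7,1,0.016,0.017,0,8.5]'; python3 to.py .525 -.175 .026 45
python3 - <<'E'
from h import *
snap('scene','scene2');snap('side','side2')
E
```

```text
t 1.9167 tcp [ 0.5161 -0.1422  0.3613] q [-0.76  0.49  1.41  0.55  1.82 -0.8 ] F [-1.2  1.6 -0.9]
shift [19.42 14.68  0.97] rot [ 0.015  0.007 -0.002]
t: 2.75
tcp_pos: [0.525, -0.1714, 0.1196]
tool_rot: [-0.272, 0.654, -0.269, 0.653]
force: [0.3, -0.4, -0.1]
finger_gap: 0.997
t 2.75 tcp [ 0.525  -0.1714  0.1196] q [-0.79  0.83  1.52  0.53  1.44 -1.03] F [ 0.3 -0.4 -0.1]
shift [6.88 6.35 0.02] rot [ 0.004  0.    -0.001]
```

View pics/side2.png

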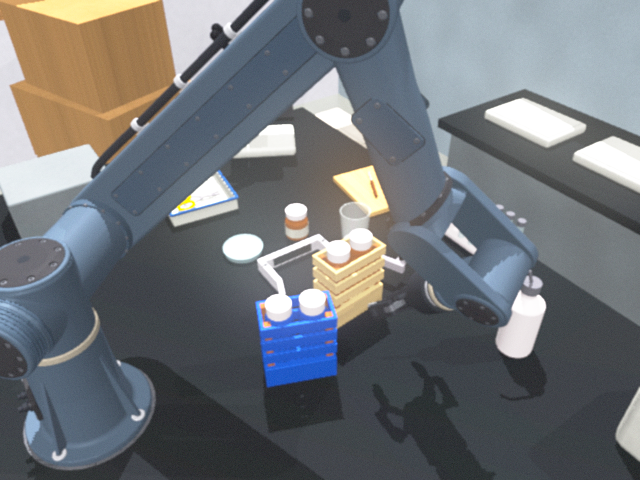

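Run:
```python
from h import *
c=dict(np.load('pics/scene2.npz'));a=c['frame'][120:320,160:400,::-1]; cv2.imwrite('pics/c3.png',cv2.resize(a,None,fx=3,fy=3,interpolation=cv2.INTER_CUBIC))
f=dict(np.load('pics/side2.npz'));p=cloud(f)
for uv in((480,305),(440,250),(505,240),(430,300)):print(uv,p[uv[1],uv[0]].round(3))
```

```text
(480, 305) [ 0.467 -0.4    0.322]
(440, 250) [ 0.422 -0.36   0.407]
(505, 240) [ 0.55  -0.358  0.364]
(430, 300) [ 0.496 -0.29   0.228]
```

View pics/c3.png

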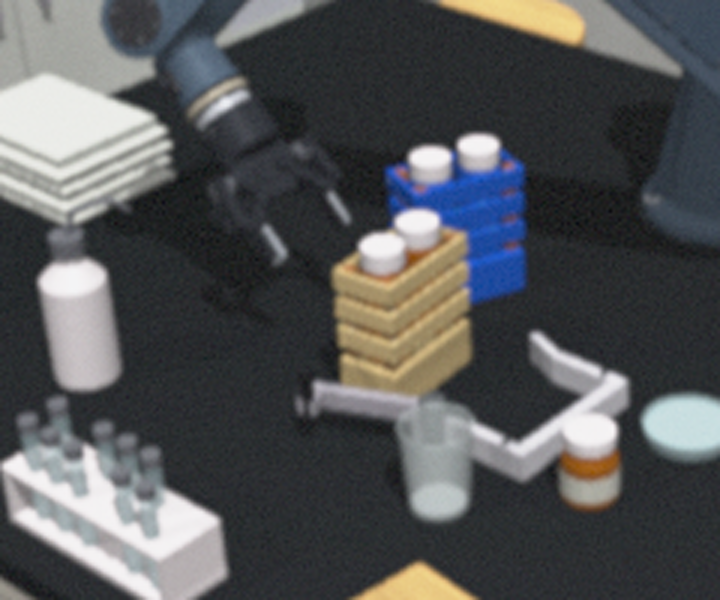

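```bash
python3 -m handwheel '[2,2,0,0,0,0,8.5, 4,4,0,0,0,0,8.5, 5.5,5.5,0,0,0,0,8.5, 6.3,6.3,0,0,0,0,8.5, 6.7,6.5,0,0,0,0,8.5, 6.7,6.5,0,0,0,0,8.5]'; python3 to.py .525 -.115 .026 45
python3 - <<'E'
from h import *
for n in ('scene','side','wrist'):snap(n,n+'3')
c=dict(np.load('pics/scene3.npz'));a=c['frame'][150:300,200:380,::-1]; cv2.imwrite('pics/c4.png',cv2.resize(a,None,fx=4,fy=4,interpolation=cv2.INTER_CUBIC))
E
```

```text
t: 3.35
tcp_pos: [0.5259, -0.1744, 0.0274]
tool_rot: [-0.272, 0.653, -0.27, 0.653]
force: [-0.2, -0.9, 0.2]
finger_gap: 0.994
t 3.35 tcp [ 0.5259 -0.1744  0.0274] q [-0.79  0.97  1.51  0.54  1.31 -1.11] F [-0.2 -0.9  0.2]
shift [-4.11  4.3  -0.07] rot [0.002 0.002 0.001]
```

View pics/c4.png

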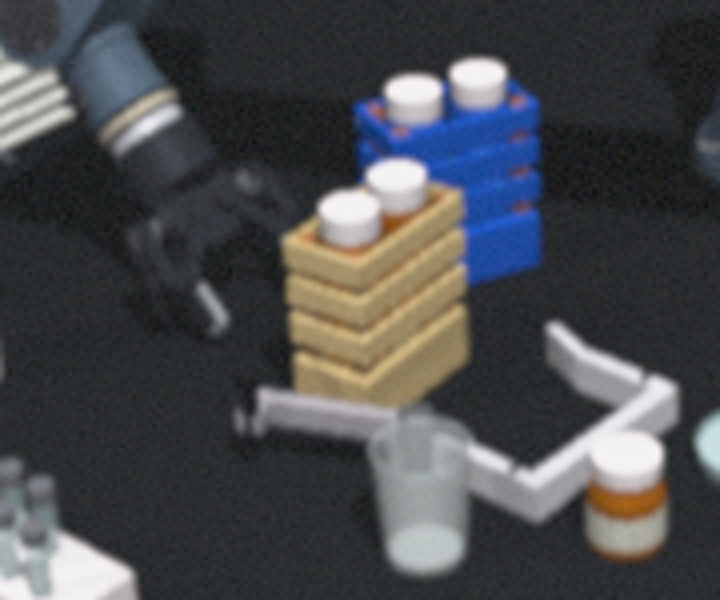

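View pics/wrist3.png

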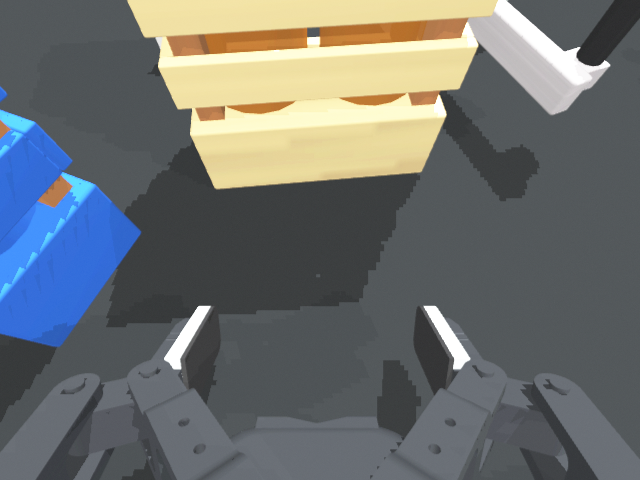

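```bash
python3 -m handwheel '[-1.5,1.5,0,0,0,0,8.5, -3,3,0,0,0,0,8.5, -4,4,0,0,0,0,8.5, -4.6,4.6,0,0,0,0,8.5, -5,5,0,0,0,0,8.5, -5.4,5.4,0,0,0,0,8.5, -5.8,5.8,0,0,0,0,8.5, -6.2,6.2,0,0,0,0,8.5, -6.6,6.6,0,0,0,0,8.5, -7,7,0,0,0,0,8.5]'; python3 to.py .507 0 .026 45
python3 - <<'E'
from h import *
for n in ('scene','side','wrist'):snap(n,n+'4')
E
python3 crate.py 4
```

```text
t: 4.33
tcp_pos: [0.5256, -0.0756, 0.0269]
tool_rot: [-0.272, 0.653, -0.271, 0.653]
force: [0.0, -5.0, 2.4]
finger_gap: 0.994
t 4.3333 tcp [ 0.5256 -0.0756  0.0269] q [-0.67  0.94  1.65  0.64  1.18 -1.12] F [ 0.  -5.   2.4]
shift [-5.3   5.4  -1.85] rot [0.001 0.002 0.002]
side 2022
scene 1435
((0.5152696371078491, -0.05175386369228363), (0.10874514281749725, 0.13912850618362427), 30.84632110595703)
((0.5284172892570496, -0.02799868956208229), (0.07833697646856308, 0.14338892698287964), 89.89583587646484)
both ((0.5291185975074768, -0.0591907873749733), (0.14355044066905975, 0.14076799154281616), 0.5830395221710205)
```

View pics/wrist4.png

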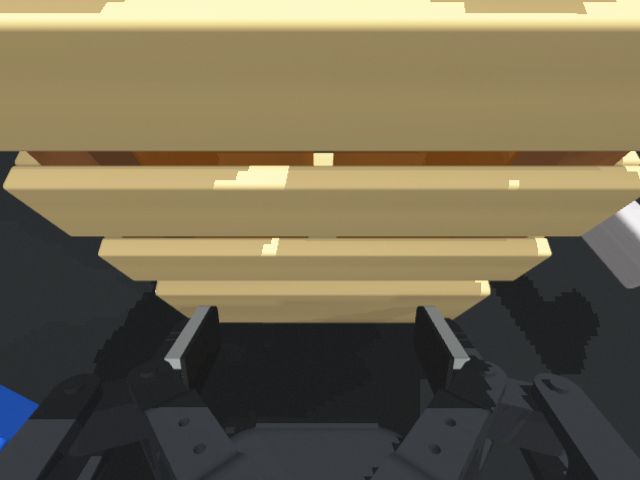

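View pics/side4.png

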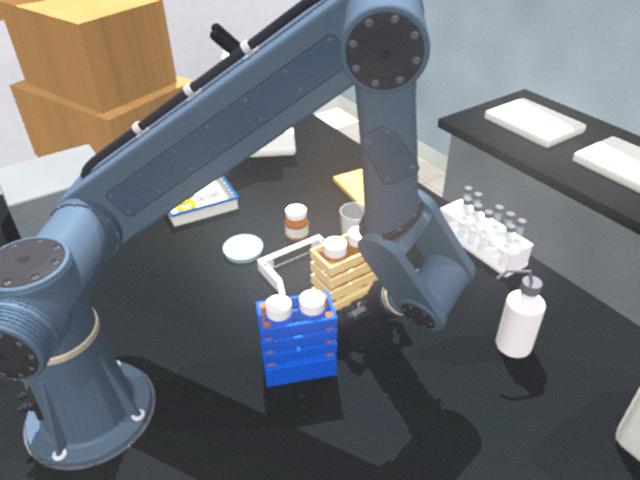

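View pics/cr4.png

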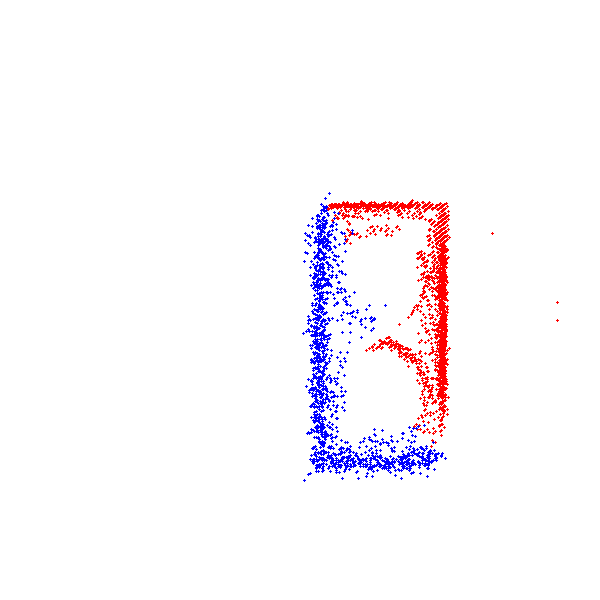

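Crate is now square to the bay (face from X=0.462 to 0.591), about 19 mm off the axis. I'll push on diagonally and a little lower.

```bash
python3 -m handwheel '[-0.35,0.5,-0.2,0,0,0,8.5, -0.7,1,-0.4,0,0,0,8.5, -1.1,1.5,-0.6,0,0,0,8.5, -1.5,1.95,-0.8,0,0,0,8.5, -1.9,2.45,-1,0,0,0,8.5, -2.25,2.9,-1.2,0,0,0,8.5, -2.65,3.35,-1.4,0,0,0,8.5, -3,3.8,-1.6,0,0,0,8.5, -3.4,4.25,-1.75,0,0,0,8.5, -3.75,4.7,-1.9,0,0,0,8.5]'; python3 to.py .507 0 .02 45
python3 - <<'E'
from h import *
for n in ('scene','side','wrist'):snap(n,n+'5')
c=dict(np.load('pics/scene5.npz'));a=c['frame'][150:300,240:420,::-1]; cv2.imwrite('pics/c5.png',cv2.resize(a,None,fx=4,fy=4,interpolation=cv2.INTER_CUBIC))
E
python3 crate.py 5
```

```text
t: 5.32
tcp_pos: [0.5082, -0.0167, 0.0205]
tool_rot: [-0.271, 0.652, -0.272, 0.654]
force: [1.9, -6.4, 5.2]
finger_gap: 0.992
t 5.3167 tcp [ 0.5082 -0.0167  0.0205] q [-0.6   0.94  1.76  0.72  1.08 -1.16] F [ 1.9 -6.4  5.2]
shift [-1.15  1.22 -0.12] rot [-0.003  0.002  0.003]
side 2006
scene 1428
((0.5036492347717285, 0.022307485342025757), (0.06768491864204407, 0.11602157354354858), 88.04021453857422)
((0.5275371670722961, 0.0571715384721756), (0.08053406327962875, 0.14789320528507233), 63.4182014465332)
both ((0.5245044231414795, 0.029364895075559616), (0.15777914226055145, 0.08093423396348953), 0.038349077105522156)
```

View pics/c5.png

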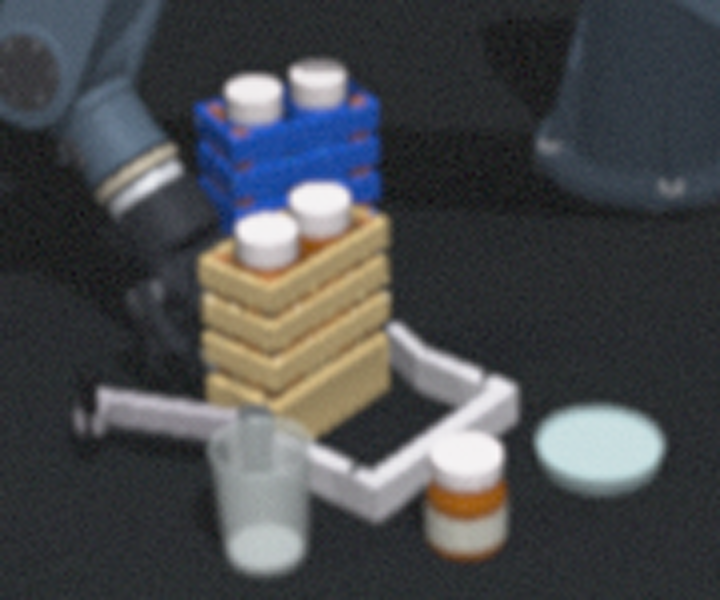

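View pics/cr5.png

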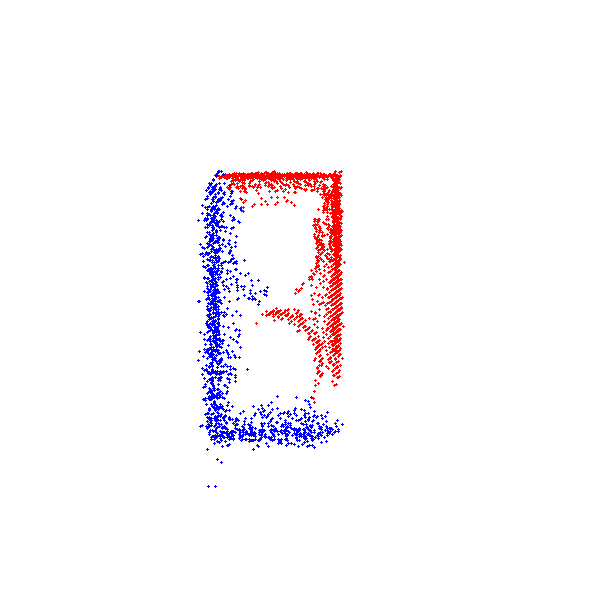

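View pics/wrist5.png

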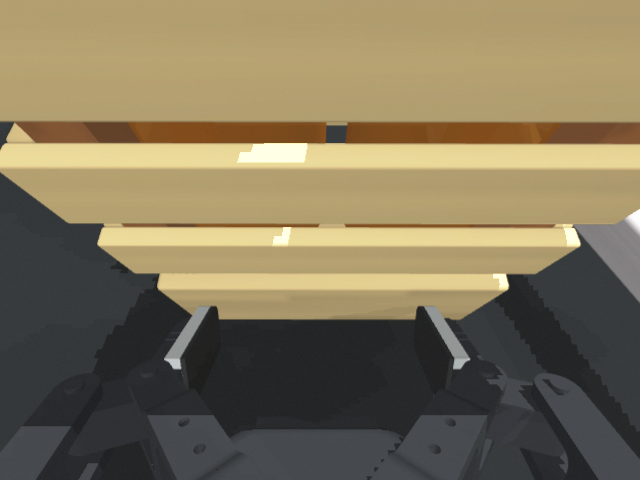

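```bash
python3 -m handwheel '[-0.35,0.35,-0.1,0,0,0,8.5, -0.7,0.7,-0.2,0,0,0,8.5, -1.05,1.05,-0.3,0,0,0,8.5, -1.4,1.4,-0.4,0,0,0,8.5, -1.75,1.75,-0.5,0,0,0,8.5, -2.1,2.1,-0.6,0,0,0,8.5, -2.45,2.45,-0.6,0,0,0,8.5, -2.8,2.8,-0.6,0,0,0,8.5, -3.15,3.15,-0.6,0,0,0,8.5, -3.5,3.5,-0.6,0,0,0,8.5]'; python3 to.py .504 .073 .02 45
python3 - <<'E'
from h import *
for n in ('scene','side','wrist'):snap(n,n+'6')
c=dict(np.load('pics/scene6.npz'));a=c['frame'][150:300,240:420,::-1]; cv2.imwrite('pics/c6.png',cv2.resize(a,None,fx=4,fy=4,interpolation=cv2.INTER_CUBIC))
E
python3 crate.py 6
```

```text
t: 6.3
tcp_pos: [0.5006, 0.0335, 0.0201]
tool_rot: [-0.272, 0.652, -0.271, 0.654]
force: [-0.2, -5.8, 2.2]
finger_gap: 0.995
t 6.3 tcp [0.5006 0.0335 0.0201] q [-0.53  0.93  1.82  0.79  1.02 -1.18] F [-0.2 -5.8  2.2]
shift [-2.79  2.8   0.35] rot [0.001 0.002 0.002]
side 2054
scene 1476
((0.49202319979667664, 0.04184119030833244), (0.10413718223571777, 0.13237598538398743), 1.8639975786209106)
((0.5172386765480042, 0.10225968062877655), (0.0715448260307312, 0.1481700837612152), 66.43354797363281)
both ((0.5092425346374512, 0.047545772045850754), (0.1388958990573883, 0.14299125969409943), 1.5110018253326416)
```

View pics/c6.png

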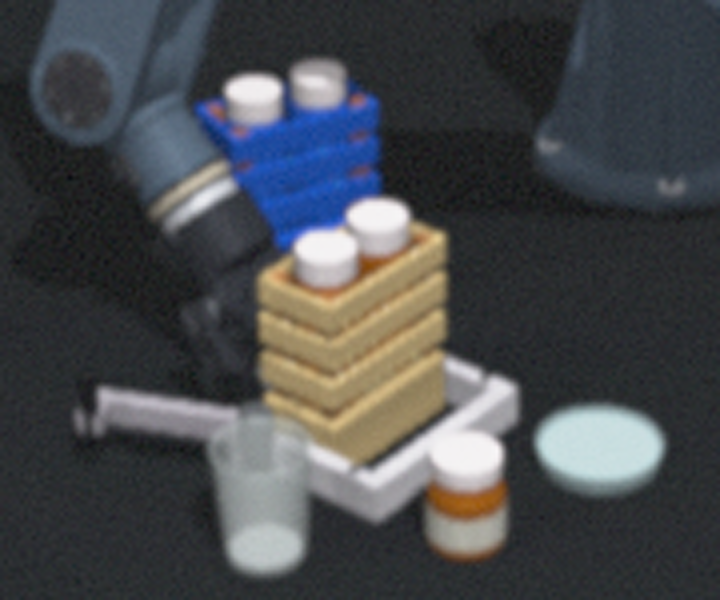

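View pics/cr6.png

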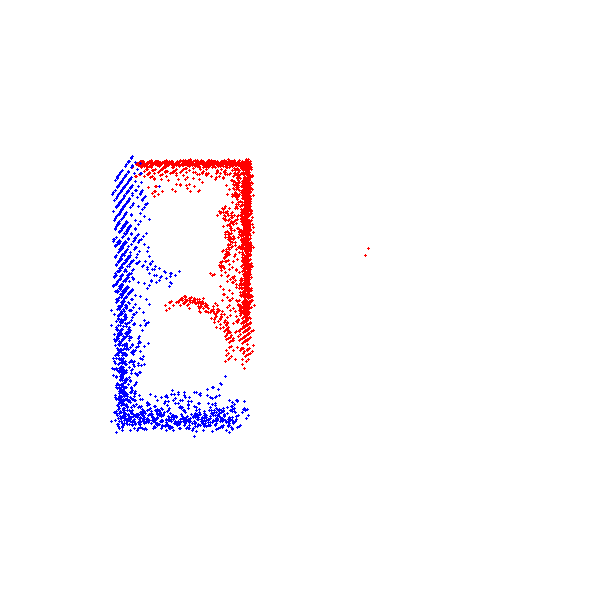

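View pics/wrist6.png

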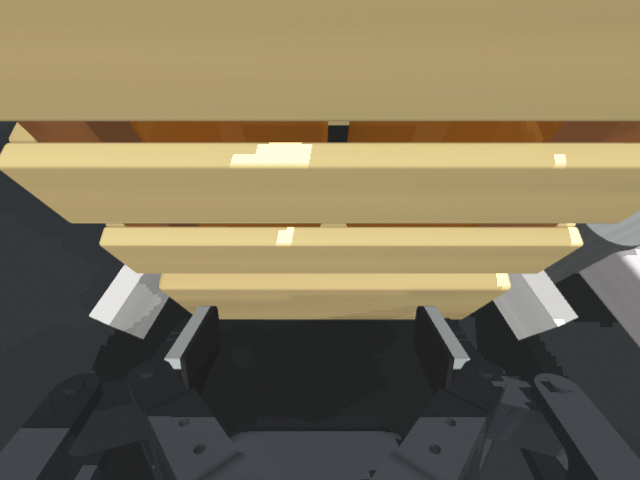

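Crate is between the rails, centred and upright. About 38 mm remain.

```bash
python3 -m handwheel '[-0.35,0.35,0,0,0,0,8.5, -0.7,0.7,0,0,0,0,8.5, -1.05,1.05,0,0,0,0,8.5, -1.4,1.4,0,0,0,0,8.5, -1.75,1.75,0,0,0,0,8.5, -2.0,2.0,0,0,0,0,8.5, -2.15,2.15,0,0,0,0,8.5, -2.3,2.3,0,0,0,0,8.5, -2.4,2.4,0,0,0,0,8.5]'; python3 -m handwheel '[-0.07,0.07,0,0,0,0,8.5, -0.14,0.14,0,0,0,0,8.5]'; python3 to.py .504 .073 .02 45
```

```text
t: 7.2
tcp_pos: [0.4999, 0.0682, 0.0201]
tool_rot: [-0.272, 0.653, -0.27, 0.653]
force: [-0.6, -5.1, 2.4]
finger_gap: 0.996
t: 7.37
tcp_pos: [0.4998, 0.0702, 0.0201]
tool_rot: [-0.272, 0.653, -0.27, 0.653]
force: [0.0, -4.1, 0.5]
finger_gap: 0.996
t 7.3667 tcp [0.4998 0.0702 0.0201] q [-0.47  0.93  1.85  0.85  0.99 -1.18] F [ 0.  -4.1  0.5]
shift [-0.19  0.2   0.42] rot [0.002 0.001 0.001]
```

```bash
for i in 1 2 3; do echo; done; python3 -m handwheel '[-0.07,0.07,0,0,0,0,8.5, -0.14,0.14,0,0,0,0,8.5]'
python3 - <<'E'
from h import *
for n in ('scene','side','wrist'):snap(n,n+'7')
c=dict(np.load('pics/scene7.npz'));a=c['frame'][150:300,240:420,::-1]; cv2.imwrite('pics/c7.png',cv2.resize(a,None,fx=4,fy=4,interpolation=cv2.INTER_CUBIC))
E
python3 crate.py 7
```

```text
t: 7.53
tcp_pos: [0.4998, 0.0723, 0.0201]
tool_rot: [-0.272, 0.653, -0.27, 0.653]
force: [0.2, -3.8, 0.0]
finger_gap: 0.994
side 1917
scene 1357
((0.4892992079257965, 0.08577394485473633), (0.10034395754337311, 0.12089603394269943), 1.3392428159713745)
((0.5072901844978333, 0.11991135776042938), (0.07819361984729767, 0.1404067724943161), 86.70260620117188)
both ((0.5090295076370239, 0.0915260910987854), (0.14005254209041595, 0.13260002434253693), 0.39463794231414795)
```

View pics/c7.png

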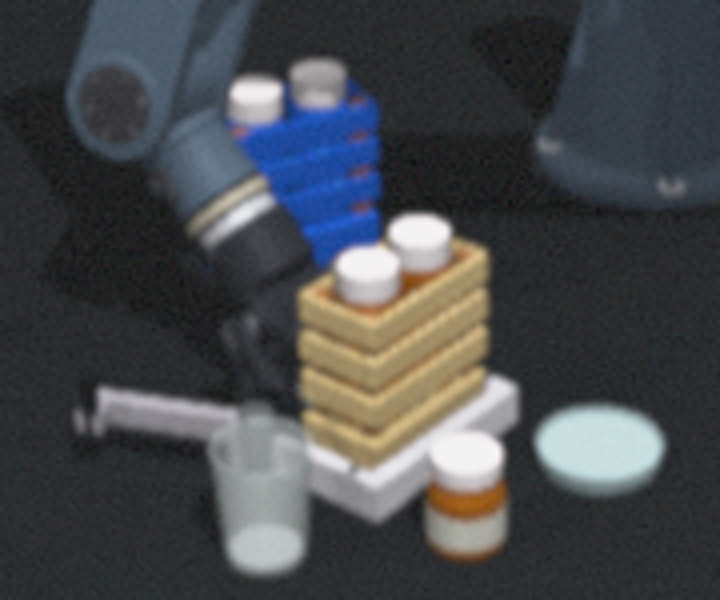

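View pics/cr7.png

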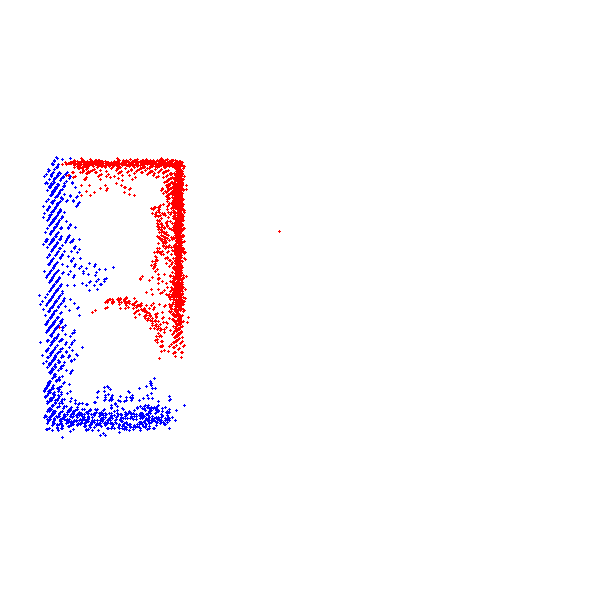

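```bash
python3 -m handwheel '[-0.07,0.07,0,0,0,0,8.5, -0.14,0.14,0,0,0,0,8.5]'|grep -E 'pos|force'
```

```text
tcp_pos: [0.4997, 0.0737, 0.0201]
force: [-2.3, -12.8, 4.6]
```

```bash
python3 -m handwheel '[-0.07,0.07,0,0,0,0,8.5, -0.14,0.14,0,0,0,0,8.5]'|grep -E 'pos|force'
```

```text
tcp_pos: [0.4999, 0.0739, 0.02]
force: [-5.9, -20.7, 8.9]
```

Force rose from 4 N to 21 N with the tool stopped, so the crate is seated at the stop. Backing off and checking, then locating the beaker and pin.

```bash
python3 -m handwheel '[0.5,-0.5,0,0,0,0,8.5, 1.2,-1.2,0,0,0,0,8.5, 2.5,-2.5,0,0,0,0,8.5, 4,-4,0,0,0,0,8.5, 6,-6,0,0,0,0,8.5, 8,-8,0,0,0,0,8.5, 9,-11,0,0,0,0,4, 9,-14,0,0,0,0,2, 9,-16,0,0,0,0,0, 9,-17,0,0,0,0,0]' 20
python3 - <<'E'
from h import *
for n in ('scene','side','wrist'):snap(n,n+'8')
c=dict(np.load('pics/scene8.npz'));a=c['frame'][150:300,220:400,::-1]; cv2.imwrite('pics/c8.png',cv2.resize(a,None,fx=4,fy=4,interpolation=cv2.INTER_CUBIC))
E
python3 crate.py 8; python3 pin.py 8; python3 to.py .7 -.02 .2 30
```

```text
t: 8.85
tcp_pos: [0.5007, -0.1097, 0.0782]
tool_rot: [-0.271, 0.653, -0.271, 0.654]
force: [0.0, -0.4, -0.4]
finger_gap: 0.448
side 2909
scene 1345
((0.505350649356842, 0.11175359785556793), (0.07033498585224152, 0.13272225856781006), 89.11106872558594)
((0.5062779784202576, 0.12148013710975647), (0.07356001436710358, 0.140974223613739), 88.92022705078125)
both ((0.5062144994735718, 0.1174677386879921), (0.08178870379924774, 0.14081524312496185), 89.11106872558594)
side 0
bar top 141
[[0.568, 0.031, 0.05], [0.607, 0.058, 0.06], [0.646, 0.099, 0.064]]
scene 75
[267.26666667 236.28      ] [ 0.6724 -0.0363  0.0809] [[0.526, -0.126, 0.056], [0.68, -0.024, 0.092]]
bar top 191
[[0.607, -0.04, 0.05], [0.639, 0.01, 0.058], [0.671, 0.099, 0.064]]
t 9.0 tcp [ 0.4999 -0.1071  0.077 ] q [-0.74  0.85  1.67  0.58  1.26 -1.11] F [-0.4 -0.4  0.1]
shift [-14.84  -2.58  20.02] rot [ 0.002  0.001 -0.262]
```

View pics/c8.png

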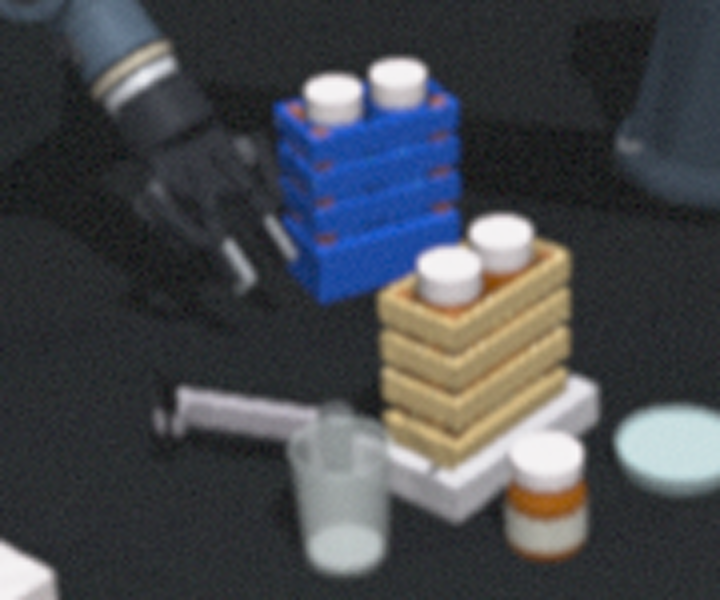

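View pics/side8.png

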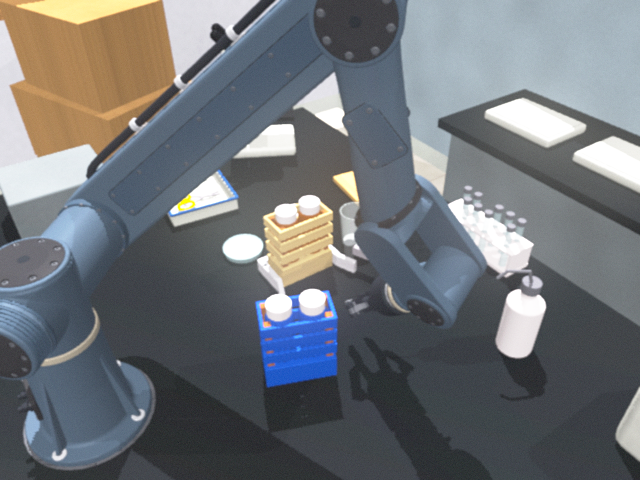

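View pics/wrist8.png

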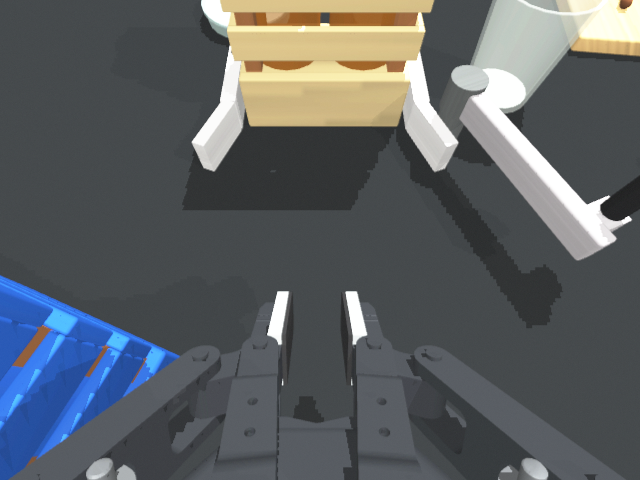

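Run:
```python
from h import *
s=dict(np.load('pics/scene8.npz'));d=dict(np.load('pics/side0.npz'))
print('beaker base',world(s,[306.2,287.3],z=.003),'rim',world(s,[305,261.5],z=.09), 'rim L/R',world(s,[[293,262],[317,262]],z=.09))
print('side rim',world(d,[355,213],z=.09))
print('pin top scene',world(s,[[261.5,244.5]],z=.088))
w=dict(np.load('pics/wrist8.npz'));print('pin wrist base',world(w,[[612,210]],z=.058),'pivot top',world(w,[[469,78]],z=.092), 'bar tip',world(w,[[597,240]],z=.058))
B=np.array([.507,.117]);piv=np.array([B[0]+.1,B[1]-.048])
for a in (2.0,1.97,1.9):
    v=.12*np.array([-np.sin(a),np.cos(a)])+.02*np.array([-np.cos(a),-np.sin(a)]); print(a,'pin pred',piv[0]-v[1],piv[1]+v[0])
```

```text
beaker base [[0.66623085 0.12930394 0.003     ]] rim [[0.66493159 0.1280556  0.09      ]] rim L/R [[0.6872863  0.10384803 0.09      ]
 [0.64622045 0.15547286 0.09      ]]
side rim [[0.65978094 0.11832554 0.09      ]]
pin top scene [[ 0.67628141 -0.02965807  0.088     ]]
pin wrist base [[ 0.66826299 -0.03769152  0.058     ]] pivot top [[0.5867481  0.02778322 0.092     ]] bar tip [[ 0.65292924 -0.05661991  0.058     ]]
2.0 pin pred 0.6751235689221707 -0.03179275448813894
1.97 pin pred 0.6720695865275981 -0.0337908016756724
1.9 pin pred 0.6647207497773687 -0.038090219185219654
```

```bash
python3 -m handwheel '[-2.5,-2.5,0,0,0,0,0, -5,-5,0,0,0,0,0, -8,-7,2,0,0,-0.05,0, -10,-6,5,0,0,-0.1,0, -12,-5,8,0,0,-0.15,0, -14,-3.5,12,0,0,-0.2,0, -15.5,-2.5,15,0,0,-0.262,0, -16.6,-1,18.5,0,0,-0.262,0, -16.6,-0.8,21.2,0,0,-0.262,0, -16.6,-0.8,21.2,0,0,-0.262,0]' 20; python3 to.py .712 .005 .083 30
python3 - <<'E'
from h import *
for n in ('scene','wrist'):snap(n,n+'9')
E
```

```text
t: 9.83
tcp_pos: [0.7149, 0.0095, 0.1975]
tool_rot: [-0.356, 0.611, -0.351, 0.614]
force: [0.1, -0.4, 0.9]
finger_gap: -0.001
t 9.8333 tcp [0.7149 0.0095 0.1975] q [-0.33  0.76  1.22  0.5   1.38 -0.49] F [ 0.1 -0.4  0.9]
shift [ 6.11  9.7  -0.3 ] rot [ 0.004  0.007 -0.   ]
```

View pics/scene9.png

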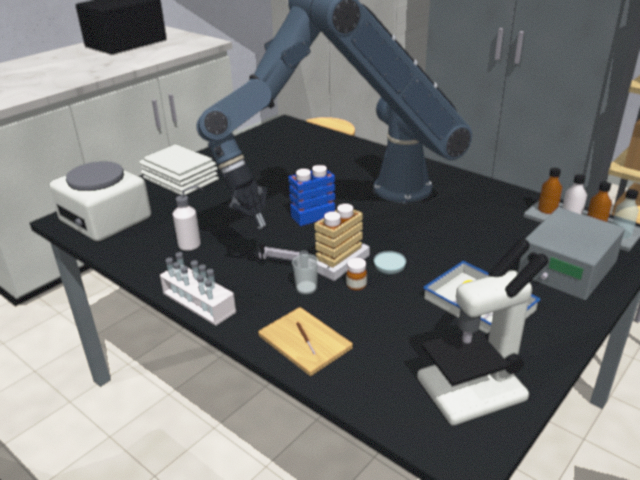

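View pics/wrist9.png

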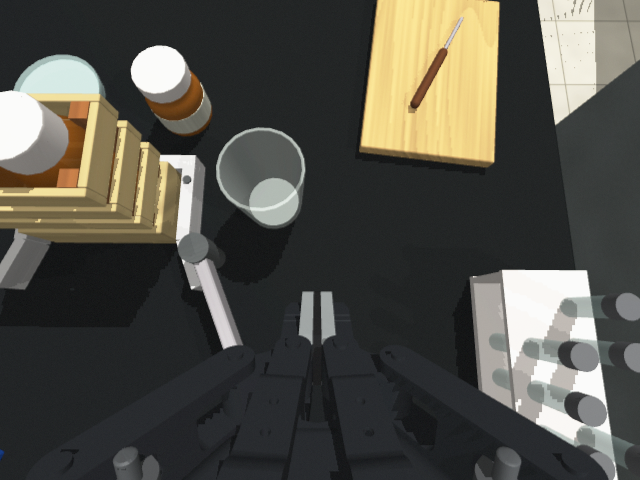

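```bash
python3 -m handwheel '[1.5,2.5,0,0.004,0.007,0,0, 3,5,-0.2,0.004,0.007,0,0, 4.5,7.5,-0.3,0.004,0.007,0,0, 5.5,9,-0.3,0.004,0.007,0,0, 6.1,9.7,-0.3,0.004,0.007,0,0, 6.1,9.7,-0.3,0.004,0.007,0,0]'; python3 to.py .685 -.027 .083 30;  python3 - <<'E'
from h import *
for n in ('scene','wrist'):snap(n,n+'10')
c=dict(np.load('pics/scene10.npz'));a=c['frame'][170:310,200:370,::-1]; cv2.imwrite('pics/c10.png',cv2.resize(a,None,fx=4,fy=4,interpolation=cv2.INTER_CUBIC))
E
```

```text
t: 10.43
tcp_pos: [0.7067, 0.0003, 0.0825]
tool_rot: [-0.352, 0.616, -0.354, 0.609]
force: [-0.5, 0.6, 0.2]
finger_gap: -0.001
t 10.4333 tcp [7.067e-01 3.000e-04 8.250e-02] q [-0.35  0.89  1.29  0.53  1.21 -0.6 ] F [-0.5  0.6  0.2]
shift [ 2.36 -1.41 -2.16] rot [ 0.003 -0.009 -0.001]
```

View pics/c10.png

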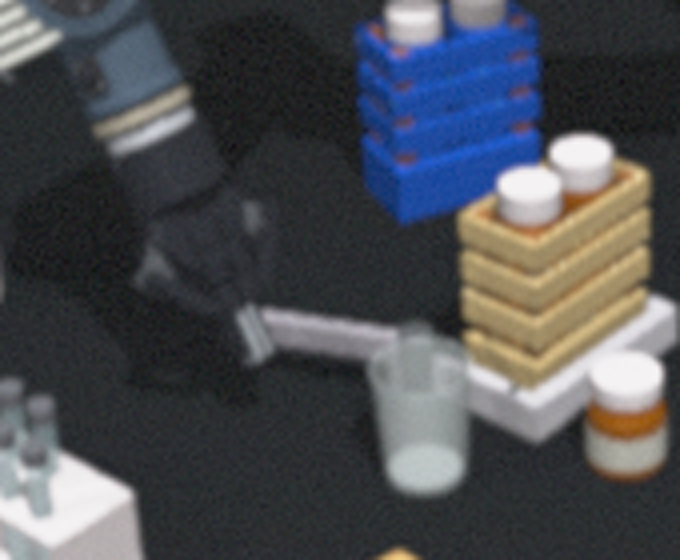

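View pics/wrist10.png

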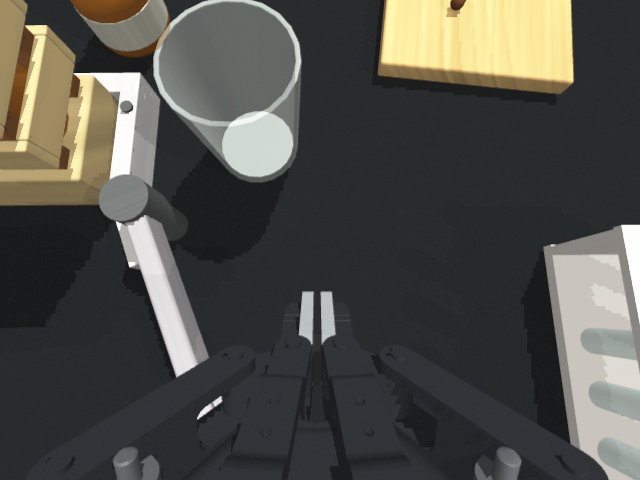

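```bash
python3 -m handwheel '[0.5,-0.3,-0.4,0,0,0,0, 1.05,-0.6,-0.8,0,0,0,0, 1.7,-1,-1.5,0,0,0,0, 2.35,-1.4,-2.2,0,0,0,0, 2.9,-1.7,-3,0,0,0,0, 3.4,-1.95,-3.9,0,0,0,0, 3.8,-2.2,-4.8,0,0,0,0, 4.15,-2.4,-5.8,0,0,0,0, 4.45,-2.6,-6.8,0,0,0,0, 4.65,-2.7,-7.8,0,0,0,0]'; python3 to.py .607 -.056 .083 30;  python3 - <<'E'
from h import *
for n in ('scene','wrist','side'):snap(n,n+'11')
c=dict(np.load('pics/scene11.npz'));a=c['frame'][170:310,200:370,::-1]; cv2.imwrite('pics/c11.png',cv2.resize(a,None,fx=4,fy=4,interpolation=cv2.INTER_CUBIC))
E
```

```text
t: 11.37
tcp_pos: [0.6296, -0.0534, 0.0855]
tool_rot: [-0.352, 0.614, -0.355, 0.611]
force: [1.1, 0.7, -0.3]
finger_gap: 0.001
t 11.3667 tcp [ 0.6296 -0.0534  0.0855] q [-0.47  0.82  1.47  0.51  1.15 -0.75] F [ 1.1  0.7 -0.3]
shift [ 0.36  0.08 -2.26] rot [-0.002 -0.005  0.001]
```

View pics/c11.png

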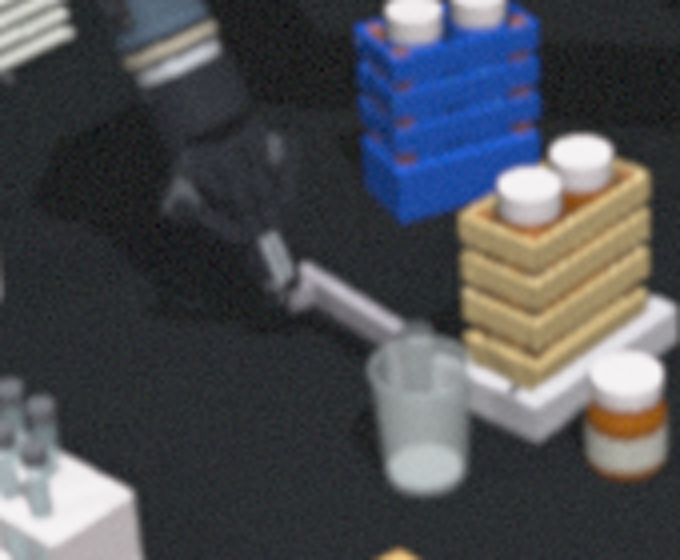

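View pics/wrist11.png

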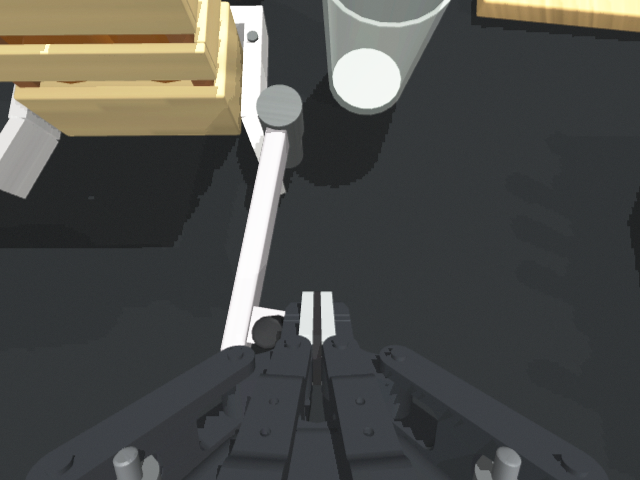

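```bash
python3 -m handwheel '[0.3,0.1,-1.15,0,0,0,0, 0.35,0.1,-2.25,0,0,0,0, 0.25,0.15,-3.45,0,0,0,0, 0.1,0.2,-4.65,0,0,0,0, -0.2,0.4,-5.65,0,0,0,0, -0.45,0.5,-6.65,0,0,0,0, -0.9,0.8,-7.65,0,0,0,0, -1.4,1.1,-8.55,0,0,0,0, -1.95,1.4,-9.45,0,0,0,0, -2.6,1.8,-10.15,0,0,0,0]'; python3 to.py .497 .015 .083 30;  python3 - <<'E'
from h import *
for n in ('scene','wrist','side'):snap(n,n+'12')
E
```

```text
t: 12.35
tcp_pos: [0.53, -0.0211, 0.0831]
tool_rot: [-0.352, 0.613, -0.356, 0.611]
force: [1.3, -0.5, 0.3]
finger_gap: -0.0
t 12.35 tcp [ 0.53   -0.0211  0.0831] q [-0.5   0.74  1.76  0.56  0.98 -0.88] F [ 1.3 -0.5  0.3]
shift [-3.11  1.79 -3.32] rot [-0.004 -0.005  0.002]
```

View pics/wrist12.png

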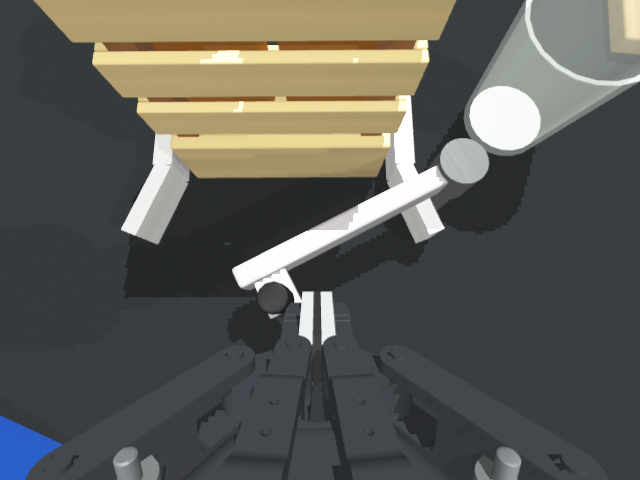

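View pics/side12.png

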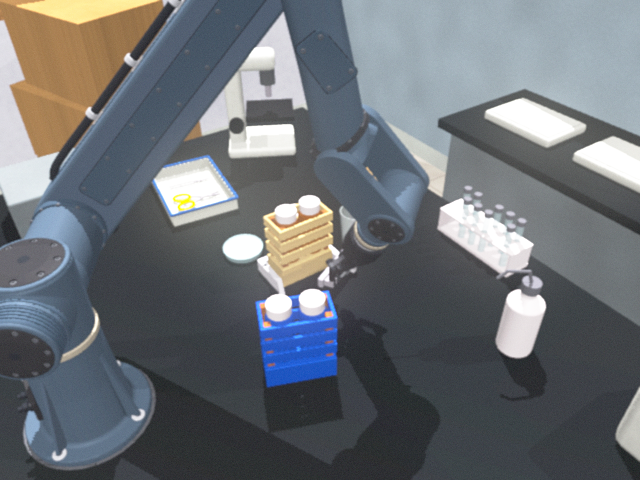

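Pin is at the finger's front-left (272,297), with the bar about 0.45 rad from closed. I'll step back a little and get squarely behind the pin for the last push along +y.

```bash
python3 -m handwheel '[0.8,-0.45,0.1,0,0,0,0, 1.5,-0.85,0.1,0,0,0,0, 1.5,-0.85,-0.8,0,0,0,0, 1.5,-0.85,-2,0,0,0,0, 1.5,-0.85,-3.2,0,0,0,0, 1.5,-0.85,-3.6,0,0,0,0, 1.5,-0.85,-3.6,0,0,0,0]'; python3 to.py .494 .0 .083 30;  python3 - <<'E'
from h import *
for n in ('scene','wrist','side'):snap(n,n+'13')
E
```

```text
t: 13.08
tcp_pos: [0.4921, -0.0381, 0.0828]
tool_rot: [-0.352, 0.614, -0.355, 0.611]
force: [-0.0, 0.8, -0.1]
finger_gap: 0.002
t 13.0833 tcp [ 0.4921 -0.0381  0.0828] q [-0.56  0.72  1.83  0.55  0.96 -0.96] F [-0.   0.8 -0.1]
shift [-3.31  1.89  0.17] rot [-0.001 -0.007 -0.   ]
```

View pics/wrist13.png

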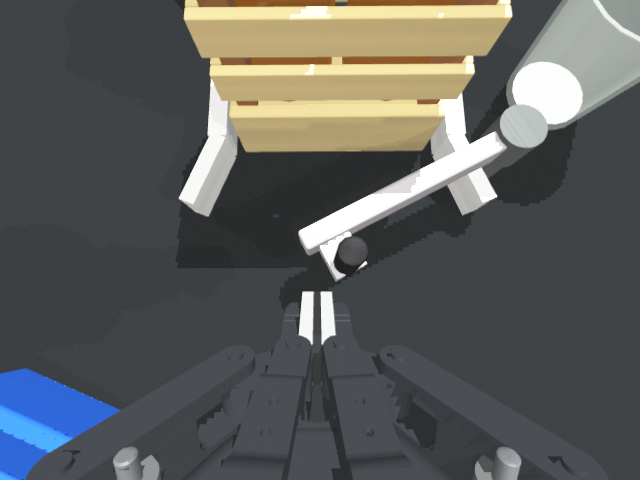

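View pics/scene13.png

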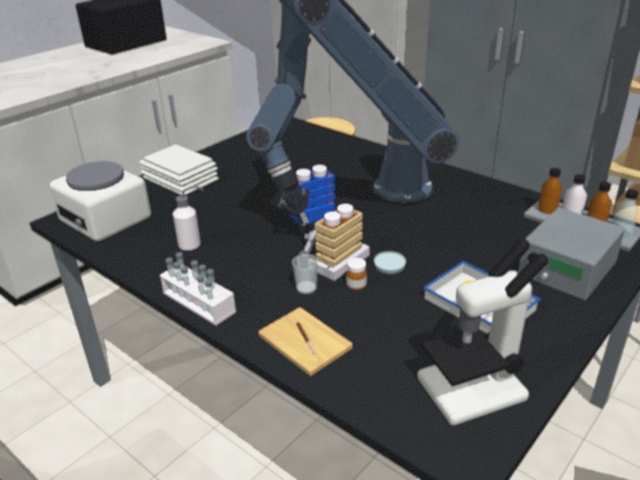

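```bash
python3 -m handwheel '[0,0,1.2,0,0,0,0, -0.4,0.25,1.2,0,0,0,0, -1.05,0.6,1.1,0,0,0,0, -1.7,1,0.9,0,0,0,0, -2.4,1.4,0.7,0,0,0,0, -3.1,1.8,0.4,0,0,0,0, -3.7,2.15,0.2,0,0,0,0, -4.3,2.5,0.1,0,0,0,0, -4.7,2.7,0,0,0,0,0]'; python3 to.py .49 .025 .083 30;  python3 - <<'E'
from h import *
for n in ('scene','wrist','side'):snap(n,n+'14')
E
```

```text
t: 13.98
tcp_pos: [0.493, 0.0176, 0.083]
tool_rot: [-0.352, 0.614, -0.355, 0.611]
force: [-0.1, -1.0, -0.7]
finger_gap: 0.001
t 13.9833 tcp [0.493  0.0176 0.083 ] q [-0.46  0.72  1.87  0.61  0.9  -0.92] F [-0.1 -1.  -0.7]
shift [-0.64  0.37 -0.3 ] rot [-0.001 -0.005 -0.   ]
```

View pics/wrist14.png

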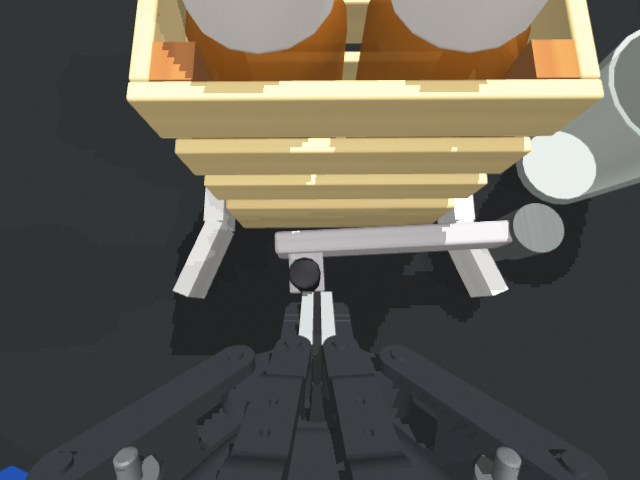

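Bar is nearly closed, with the pin at (304,274) on the finger tip. Creeping forward until the stop is felt.

```bash
python3 -m handwheel '[-0.17,0.1,0,0,0,0,0, -0.34,0.2,-0.1,0,0,0,0, -0.5,0.3,-0.1,0,0,0,0]'|grep -E 'pos|force'
```

```text
tcp_pos: [0.493, 0.0218, 0.0828]
force: [-1.1, -0.7, 0.0]
```

```bash
python3 -m handwheel '[-0.13,0.07,0,0,0,0,0, -0.26,0.15,0,0,0,0,0]'|grep -E 'pos|force'
```

```text
tcp_pos: [0.4928, 0.0246, 0.0827]
force: [-1.9, -6.6, 2.6]
```

```bash
python3 -m handwheel '[-0.09,0.05,0,0,0,0,0, -0.17,0.1,0,0,0,0,0]'|grep -E 'pos|force'
python3 - <<'E'
from h import *
for n in ('scene','wrist','side'):snap(n,n+'15')
E
```

```text
tcp_pos: [0.493, 0.0251, 0.0826]
force: [-3.8, -9.9, 5.3]
```

View pics/wrist15.png

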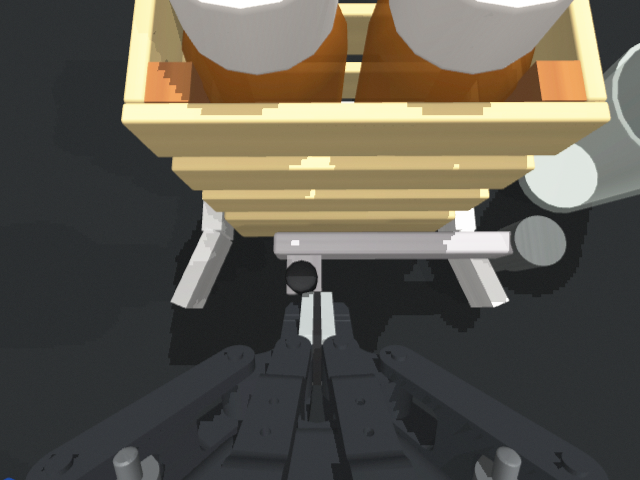

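Force is at 10 N against the stop and the bar is parallel to the crate. Withdrawing and doing a final check.

```bash
python3 -m handwheel '[0.3,-0.2,0,0,0,0,0, 0.9,-0.5,0,0,0,0,0, 2,-1.2,0,0,0,0,0, 3,-2,0,0,0,0,0, 2.5,-5,0,0,0,0,0, 2,-8,0,0,0,0,0, 1,-11,0,0,0,0,0, 0,-14,0,0,0,0,0, 0,-16,0,0,0,0,0, 0,-16,0,0,0,0,0]'
python3 - <<'E'
from h import *
for n in ('scene','wrist','side'):snap(n,n+'16')
c=dict(np.load('pics/scene16.npz'));a=c['frame'][150:300,240:420,::-1]; cv2.imwrite('pics/c16.png',cv2.resize(a,None,fx=4,fy=4,interpolation=cv2.INTER_CUBIC))
# bar direction
for n in('side','wrist','scene'):
    f=dict(np.load(f'pics/{n}16.npz'));p=cloud(f);h=cv2.cvtColor(f['frame'],cv2.COLOR_RGB2HSV)
    m=(p[...,2]>.052)&(p[...,2]<.063)&(h[...,1]<60)&(h[...,2]>80)&(p[...,0]>.45)&(p[...,0]<.6)&(p[...,1]>.03)&(p[...,1]<.085)
    q=p[m]
    if len(q)>20: k=np.polyfit(q[:,0],q[:,1],1); print(n,len(q),'slope',k[0].round(3),'midY',np.median(q[:,1]).round(4),'X',np.percentile(q[:,0],[2,98]).round(3))
# bystander change
for n in('side','scene'):
    a=dict(np.load(f'pics/{n}0.npz'));b=dict(np.load(f'pics/{n}16.npz'))
    cv2.imwrite(f'pics/diff_{n}.png',cv2.absdiff(a['frame'],b['frame']))
E
python3 crate.py 16
```

```text
t: 15.7
tcp_pos: [0.4947, -0.0565, 0.2249]
tool_rot: [-0.352, 0.61, -0.359, 0.612]
force: [0.7, 0.2, -0.6]
finger_gap: 0.001
side 311 slope 0.066 midY 0.062 X [0.47  0.598]
wrist 1731 slope 0.027 midY 0.0663 X [0.474 0.598]
scene 40 slope 0.152 midY 0.0703 X [0.554 0.591]
side 2291
scene 1335
((0.5055614113807678, 0.1118418276309967), (0.06960275024175644, 0.13255086541175842), 89.45226287841797)
((0.5155785083770752, 0.14433802664279938), (0.06783193349838257, 0.1511007845401764), 66.04315948486328)
both ((0.5047023296356201, 0.11785739660263062), (0.1432471126317978, 0.08023063838481903), 0.16478489339351654)
```

View pics/c16.png

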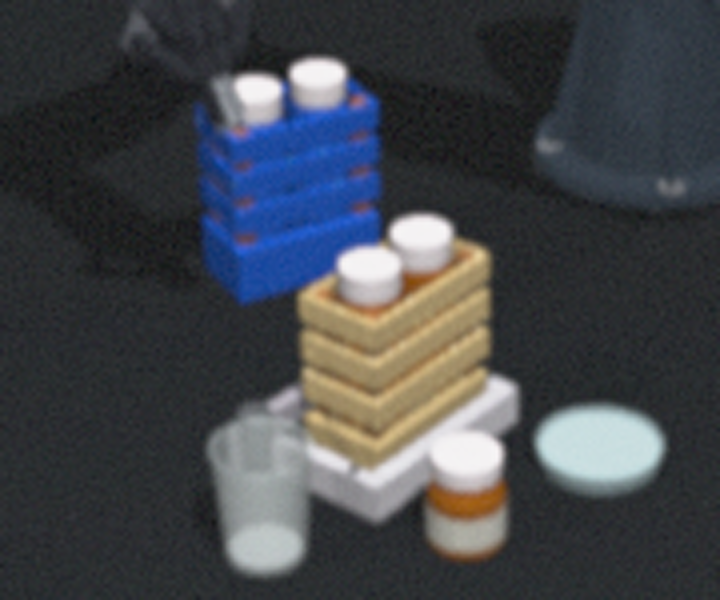

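View pics/wrist16.png

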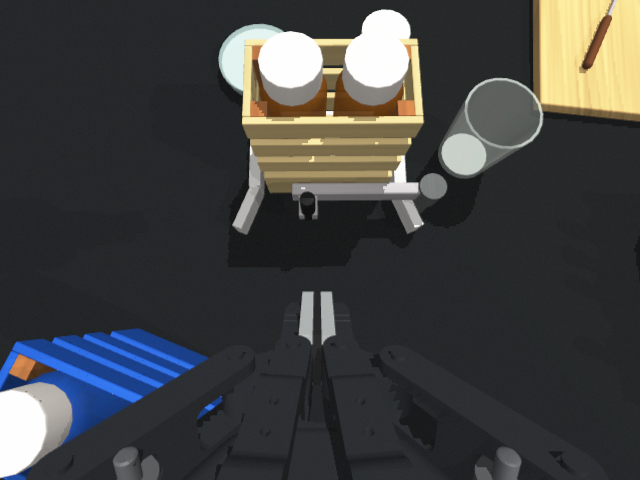

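View pics/diff_scene.png

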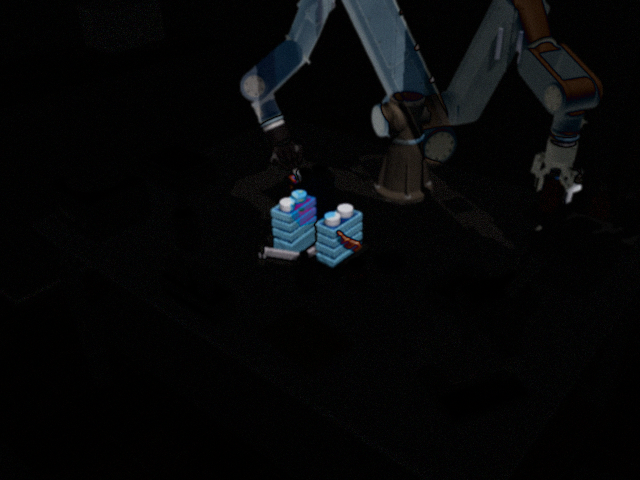

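Run:
```python
from h import *
f=dict(np.load('pics/wrist16.npz'));
cv2.imwrite('pics/c17.png',cv2.resize(f['frame'][120:250,220:460,::-1],None,fx=3,fy=3,interpolation=cv2.INTER_CUBIC))
g=cv2.cvtColor(f['frame'],cv2.COLOR_RGB2GRAY).astype(float)
E=[]
for u in range(325,388,3):
    col=g[170:215,u]; d=np.diff(col); E.append((u,170+np.argmin(d)+.5,170+np.argmax(d)+.5))
E=np.array(E);print(E[::4])
for j in (1,2):
    w=world(f,E[:,[0,j]],z=.058); k=np.polyfit(w[:,0],w[:,1],1);print('edge',j,'slope',k[0].round(4),'Y',w[:,1].mean().round(4),'res',np.std(w[:,1]-np.polyval(k,w[:,0])).round(4))
```

```text
[[325.  200.5 170.5]
 [337.  199.5 170.5]
 [349.  199.5 182.5]
 [361.  199.5 170.5]
 [373.  199.5 182.5]
 [385.  192.5 185.5]]
edge 1 slope 0.1195 Y 0.0565 res 0.0046
edge 2 slope -0.2337 Y 0.0775 res 0.0048
```

View pics/c17.png

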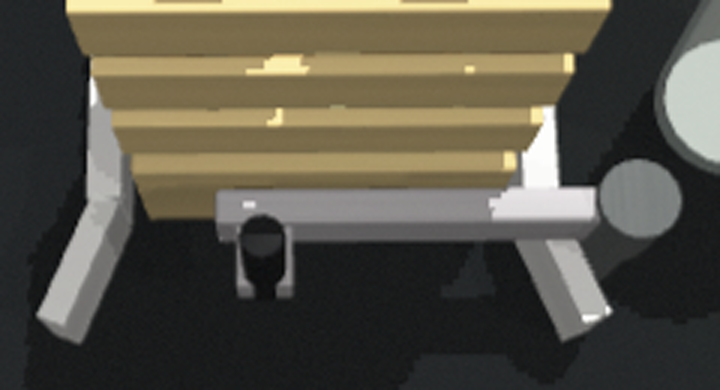

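Run:
```python
from h import *
f=dict(np.load('pics/wrist16.npz'))
for a,b in (((220+218/3,120+190/3),(220+594/3,120+187/3)),((220+218/3,120+240/3),(220+510/3,120+240/3))):
    for z in (.058,.036):
        w=world(f,[a,b],z=z);print(z,w.round(4).tolist(),'angle',np.arctan2(w[1,1]-w[0,1],w[1,0]-w[0,0]).round(3))
w=world(f,[(220+150/3,120+218/3),(220+215/3,120+218/3)],z=0);print('crate foot',w)
```

```text
0.058 [[0.4729, 0.0719, 0.058], [0.5942, 0.0721, 0.058]] angle 0.002
0.036 [[0.4715, 0.0801, 0.036], [0.6012, 0.0804, 0.036]] angle 0.002
0.058 [[0.473, 0.0551, 0.058], [0.5662, 0.0545, 0.058]] angle -0.007
0.036 [[0.4716, 0.0622, 0.036], [0.5712, 0.0615, 0.036]] angle -0.007
crate foot [[0.44334816 0.0826173  0.        ]
 [0.46798201 0.08245557 0.        ]]
```

The bar measures within 0.01 rad of closed. The gap to the crate is about 10.5 mm (9 expected, within calibration). Handing in.

```bash
python3 -c "
from station import manip
s=manip.sense();print(s['t'],s['force'].round(1),s['tcp_pos'].round(3));print(manip.sign_off())"
```

```text
15.85 [ 0.1  0.2 -0.4] [ 0.492 -0.053  0.221]
the job is handed in; nothing more can be done
None
```

The crate is parked against the bay's end stop and the keeper bar is closed behind it. I handed the job in at about 16 s of the 64 s allowed.

**Crate:** I pushed it low, about 25–32 mm above the bench, with the open fingers tilted 45°. It slid upright the whole way. At the end stop the push force rose from about 4 N to 21 N.

**Keeper:** I swept the bar round by its pin with the closed fingers. The force at its stop rose from about 1 N to 10 N.

**Last checks:**
- **Bar angle:** the bar's edges lie within 0.01 rad of the closed direction. A quick depth fit read 0.03–0.15 rad instead, but its points may have included the pin bracket and pivot, so I went by the edges.
- **Gap:** the bar-to-crate gap measured about 10.5 mm against a nominal 9 mm, which is within the calibration.
- **Crate position:** it reads about 0.112 m along the bay's axis in the side view and 0.1215 m in the scene view with the arm clear. The two disagree by nearly 10 mm, so I rely on the contact force for the seating.
- **Everything else:** before and after scene pictures show only the crate, keeper and arm changed. The robot was clear of everything at hand-in.

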